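# Put the test rollers away in the combination-lock case

## Robot

A 6-joint arm with a two-finger parallel gripper is mounted at the origin on a cart in front of the work surface, level with it; the furniture and walls round the work are solid. World frame = base frame: x ahead of the robot, y to its left, z up, the work surface at z = 0. Lengths are in m, angles in rad, forces in N, time in s.
With the tool pointing down it reaches from about 0.325 to 0.85 m from the base axis. Payload 4.4 kg.
Tool frame: the origin (TCP) lies midway between the tips of the shut fingers; the grasp point (between the pads) lies 19 mm behind it; z points along the fingers, y is the line along which they close (so a half turn about z gives the same grasp; the last joint's range is limited). The gripper opens to 94 mm and grips with 3 to 60 N. Pads are 16 mm wide; open, the fingers measure 119 mm over their backs; the gripper's body (75 mm by 177 mm) begins 78 mm behind the grasp point.
Start: joints at [-1.395, 0.207, 1.542, -0, 1.393, -0.15], TCP at [0.184, -0.545, 0.205] pointing down, gripper open.
Joint ranges: [-2.73, 2.73], [-0.86, 2.22], [0.23, 2.46], [-1.11, 4.25], [0.08, 2.63], [-2.82, 2.82]. Speed limits (rad/s): [2.79, 2.79, 3.14, 3.14, 3.14, 3.14].

## Interface

Orientations are given as [roll, pitch, yaw] about the fixed x, y, z axes, in that order (R = Rz(yaw) Ry(pitch) Rx(roll)).
In Python, from bench import manip gives the robot as it stands. The module is installed in compiled form; this text tells all that it offers.
- The arm moves only by the tool jog_arm, never from a script. Its argument "commands" is a list of rows, each a list of 5 numbers: the shift along the tool's x, y, z in units of 1 m (1.0 is 1 m), then the turn about the tool's z in units of 90 degrees (1.0 is 90 degrees), then the opening, from 0 (shut) to 1 (fully open). In form: [[dx, dy, dz, spin, gripper], ...]. A call has 1 to 10 rows; each row is the pose to reach, as a shift and turn from the pose commanded when the call began, along the tool's axes at that moment; what a row does not reach only later rows make up. A row lasts 1/8 s, in which the tool goes at most 62.5 mm and 10.7 degrees, less where a joint would pass 70% of its speed; a pose out of reach is approached as far as the arm can. A call with a number of a shift or a turn outside -1 to 1 is refused whole. A call with a gripper value outside its range is refused whole. The fingers move at their own pace and stop on an object; "squeeze" is the grip in N (left out, the last holds). Time passes only in rows, so rows that repeat a pose let the fingers close. It gives the time, the measured TCP pose, the force, the opening and the grip force at its end, in the units of the state.
- manip.state(): the state, without advancing time (a new reading comes with each control period).
- manip.get_image(name): name is "side" or "top" or "wrist"; returns a dict with "img" (384x512x3 uint8, red, green, blue), "intrinsics" (3x3 intrinsics, pixels), "pose" (4x4, takes a point from camera to world coordinates). Camera axes: x right, y up, looking along -z (the intrinsics and any distortion apply to the point x, -y, -z); pixel columns grow to the right and rows downward; lengths in m; the calibration is good to about 2 mm. A picture is of the moment at which its call begins. There is no depth.
- manip.finish_job(): hands the job in; it is judged then, once.
Trained networks look in a picture, given as the dict that the camera call returned (one of the last four; its "shot" number tells which), for a name from the list of things; names that differ only in an ending like _2 or _b are one class to them, and where a whole thing is asked for, a point or a joint stands for the part that bears it (a point fixed in the world has none). Each returns a list of dicts, best first, with "p" (0 to 1); they miss things now and then, are a little off and sometimes report something else, mostly with a low value. They report only what shows in the picture. A call takes as long as a camera call. They do not tell look-alikes from the thing itself.
- manip.spot_in(thing, picture): "point" ([x, y, z] in m, in world coordinates, good to about 4 mm: the middle of the surface that is visible of it).
The state is a dict: "time": time; "joint_positions": joint angles; "joint_vel": joint speeds; "joint_efforts": joint torques, N m; "tool_pos": TCP position; "tcp_rot": TCP orientation; "ft_force": force on the tool from outside, world axes, zero at the start; "torque": the same for the moment, N m; "grip_width": opening from 0.0 (shut) to 1.0 (fully open); "grip_force": force on a finger pad.
Only numpy, scipy, OpenCV 4.12 (cv2) and the standard library are available. Lean on these libraries where they do the work, as an engineer would, in place of code of your own. Each camera call takes 0.05 s, during which the arm holds its last target. There are 200 camera calls.

## Task

Unlock the gauge case by turning its dial right to 15, left to 95 (five short of 0) and right to 35, pausing a moment on each number; then lift the cover off and stand it upright on the bench, well clear of the case. Put every loose roller away by building up the pyramid in the tray: lay each in a gap between two rollers of the row below, lined up with them, two gaps in the second row and then, if there is a third roller, one on top. Put the cover back on, press it down until it sits fully home and level, and lock it by turning the dial back to 0; leave the loupe and the plug gauge where they are.

Things in the scene. Friction and masses are not known exactly. Their poses are not given: they have to be found in the camera images.
- case: Gauge case, fixed to the bench. Origin under the tray's centre, on the bench. Dark base plate x -58..58, y -222..88 mm, 8 thick. Tray round the origin. On the -y side a grey lock housing, x -34..34, y -206..-96, 78 high, dial on its top at x 0, y -160.
- seat (a point): Centre of the tray on the base plate's top, 8 mm above the bench, where the cover's underside comes when home; axes as the case. The tray is a low aluminium upstand, 78 (x) by 122 mm (y), top 32 mm above the bench, leaning inward: about 2 mm play to the cover all round at its foot, 5 at its top. In it three fixed rollers, 36 mm thick, 64 long, along x, at y -38, 0, 38, axes 26 mm up.
- gap_left (a point): Where the centre of a roller lies when it rests in the second row's left gap: y +19 mm and 56.6 mm above the bench in the case's frame, axis along the case's x.
- gap_right (a point): The same for the right gap of the second row: y -19 mm, 56.6 mm above the bench.
- crown (a point): Where the centre of a roller lies when it rests on top of the two of the second row: y 0, 87.2 mm above the bench.
- dial (a joint): Dial angle, rad. 100 numbers to the turn, 0.0628 rad each: 15 is 0.942, 35 is 2.199, 95 is -0.314. Grows turning right (clockwise from above); stops at -0.8 and 2.6. At 0 the grip's white line points along the case's +x, at the broad white bar of the fixed scale (ticks every 5 numbers, clockwise, longer every 10). Friction 0.05 N m holds it.
- bolt (a joint): How far the bolt is drawn (m). The dial drives it: 8 mm per rad; 0 at 0 (10 mm over the cover's lug), 0.018 at 35 (clear of the cover by 7 mm). A steel bar 16 mm wide, 46 to 56 mm above the bench, that slides out of the housing towards the tray. It cannot go out over the lug unless the cover is home.
- dial_grip (a point): On the dial's vertical axis, 113 mm above the bench, at the height to grip. The grip is a black bar 50 mm long, 14 wide, along this point's x axis (turns with the dial; white line on its +x end), its top 7 mm above this point, on a 52 mm disc whose top is 23 mm below it. Pinch across the 14 mm from above.
- cover_handle (a point): Middle of the cover's handle: a black bar 84 mm long along the cover's y, 16 wide, 20 high, on two posts at y -30 and 30 mm. 132 mm above the cover's underside, 24 above its roof; the bar's top is 10 mm above this point. Pinch across its 16 mm from above; lifting takes the cover's weight and about 3 N.
- cover_base (a point): Centre of the cover's underside, axes of the cover. A grey hood open below, 0.3 kg, 92 (x) by 136 (y) by 108 mm high, walls 4, a lug on each y side (30 wide, 18 out, 30 to 36 mm up): fits either way round. Put on, its skirt stops on four sprung balls about 14 mm short of home; some 4 to 10 N of push take it home.
- cover: The cover as a body; origin and axes as cover_base. It starts seated on the tray. The bench right of the case, x 0.42 to 0.58, y -0.42 to -0.30, is free to stand it on (the blue top there lies 5 mm higher).
- roller_1_mid (a point): Centre of a loose steel roller, 36 mm diameter, 64 mm long, 0.22 kg, lying on the bench (centre 18 mm up); the point's x axis is the roller's axis, level. All rollers are alike. Take it from above across its two flat ends (64 mm). There may be two or three; absent ones read None.
- roller_2_mid (a point): Centre of a loose steel roller, 36 mm diameter, 64 mm long, 0.22 kg, lying on the bench (centre 18 mm up); the point's x axis is the roller's axis, level. All rollers are alike. Take it from above across its two flat ends (64 mm). There may be two or three; absent ones read None.
- roller_3_mid (a point): Centre of a loose steel roller, 36 mm diameter, 64 mm long, 0.22 kg, lying on the bench (centre 18 mm up); the point's x axis is the roller's axis, level. All rollers are alike. Take it from above across its two flat ends (64 mm). There may be two or three; absent ones read None.
- loupe: Bystander: a black loupe, 37 mm across, 26 mm high, origin under its centre.
- plug_gauge: Bystander: a double-ended steel plug gauge lying on the bench, 25 x 98 x 25 mm, origin under its centre.
- roller_1: The roller as a body; its origin lies on its skin, so use the point of its centre.
- roller_2: The roller as a body; its origin lies on its skin, so use the point of its centre.
- roller_3: The roller as a body; its origin lies on its skin, so use the point of its centre.
Mind the look-alikes: they are no part of the job. What is shaped like the roller_3 but brown or turquoise is not meant. What is shaped like the roller_2 but black is not meant.

How it is judged:
On the way, in this order (a step that is already met when the one before it is completed fails the run):
1. dial turned right to 15 (value of joint dial between 0.822 and 1.062 rad), for 0.2 s.
2. dial turned left to 95 (value of joint dial between -0.434 and -0.194 rad), for 0.2 s.
3. dial turned right to 35 (value of joint dial between 2.079 and 2.319 rad), for 0.2 s.
4. cover standing upright on the bench clear of the case (height (world z) of cover_base below 0.015 m and angle between cover_base's own z axis and vertical below 0.05 rad and horizontal distance between cover_base and seat above 0.15 m and linear speed of cover below 0.02 m/s), for 0.2 s.
5. every roller lies in a gap of the pyramid ((distance between roller_1_mid and gap_left below 0.012 m or distance between roller_1_mid and gap_right below 0.012 m or distance between roller_1_mid and crown below 0.012 m) and (distance between roller_2_mid and gap_left below 0.012 m or distance between roller_2_mid and gap_right below 0.012 m or distance between roller_2_mid and crown below 0.012 m) and (distance between roller_3_mid and gap_left below 0.012 m or distance between roller_3_mid and gap_right below 0.012 m or distance between roller_3_mid and crown below 0.012 m) and linear speed of each of roller_1, roller_2, roller_3, cover below 0.02 m/s), for 0.3 s.
6. cover pressed fully home and level over the rollers ((distance between roller_1_mid and gap_left below 0.012 m or distance between roller_1_mid and gap_right below 0.012 m or distance between roller_1_mid and crown below 0.012 m) and (distance between roller_2_mid and gap_left below 0.012 m or distance between roller_2_mid and gap_right below 0.012 m or distance between roller_2_mid and crown below 0.012 m) and (distance between roller_3_mid and gap_left below 0.012 m or distance between roller_3_mid and gap_right below 0.012 m or distance between roller_3_mid and crown below 0.012 m) and distance between cover_base and seat below 0.004 m and z of cover_base in the frame of seat below 0.002 m and angle between cover_base's own z axis and vertical below 0.025 rad), for 0.2 s.
At the end, for the whole second after the job is handed in: Every roller present has its centre within 12 mm of a gap of the second row or of the top place; the cover is level (within 0.025 rad), within 4 mm of its seat and less than 2 mm above it; the dial stands at 0 within 2 numbers (0.12 rad); everything is at rest (all of step 6 and linear speed of each of roller_1, roller_2, roller_3, cover below 0.02 m/s and value of joint dial between -0.12 and 0.12 rad); the robot touches nothing.
It fails at once if the loupe or the plug gauge is moved more than 3 cm (distance of any of loupe, plug_gauge from where it was at the start of the episode above 0.03 m).
Of roller_1, roller_2, roller_3 only 2 to 3 are there at a start; the rules pass over those that are not, and their reading is None.
At some moment in a run one of cover may be knocked a few centimetres aside while the robot is not near it.
Once in a run the grip may slacken for a moment while it holds something.
It also fails if it takes over 210 s, if anything falls off the work surface, if the arm or the gripper's body presses on something with over 40 N, if the wrist force passes 120 N, or if a joint passes its speed limit or range.

## Working session

There is one attempt and no reset: what is moved stays moved. The work goes in short steps, Python scripts to look and compute and a tool call to move; the robot and the scene stay as the last step left them, time stands still between calls to the robot, and variables do not carry over. Pictures are saved under pics/ and viewed, at most 14 in all, crops included, and the job is handed in when it is done.

Besides the shell and the picture viewer there is one more tool, called after "Request:" as a command line: name --pt "numbers of a row" for each row, then --argument value for the rest. jog_arm: Moves the arm, as the interface text tells. Its arguments: {"type":"object","properties":{"commands":{"type":"array"},"squeeze":{"type":"number"}},"required":["commands"]}

```bash
mkdir -p pics; cat > h.py <<'E'
from bench import manip
import numpy as np, cv2
from scipy.spatial.transform import Rotation as R
def shot(n,save=None):
    p=manip.get_image(n)
    if save: cv2.imwrite(f'pics/{save}.png',cv2.cvtColor(p['img'],cv2.COLOR_RGB2BGR))
    return p
def proj(p,X):
    T=np.linalg.inv(p['pose']); X=np.atleast_2d(X); c=X@T[:3,:3].T+T[:3,3]
    c=c*[1,-1,-1]; u=c@np.array(p['intrinsics']).T; return u[:,:2]/u[:,2:]
def back(p,uv,z):
    K=np.array(p['intrinsics']);P=np.array(p['pose'])
    d=np.linalg.inv(K)@[uv[0],uv[1],1]; d=P[:3,:3]@(d*[1,-1,-1]); o=P[:3,3]
    return o+d*(z-o[2])/d[2]
def tri(obs):
    A=np.zeros((3,3));b=np.zeros(3)
    for p,uv in obs:
        a=back(p,uv,0);o=np.array(p['pose'])[:3,3];d=(a-o)/np.linalg.norm(a-o);M=np.eye(3)-np.outer(d,d);A+=M;b+=M@o
    return np.linalg.solve(A,b)
def st():
    s=manip.state(); print('t',round(s['time'],2),'pos',np.round(s['tool_pos'],4),'rpy',np.round(s['tcp_rot'],3),'F',np.round(s['ft_force'],1),'w',round(s['grip_width'],3),'gf',round(s['grip_force'],1),'q',np.round(s['joint_positions'],2)); return s
E
python3 - <<'E'
from h import *
st()
for n in ('side','top'):
    p=shot(n,n+'0'); print(n,p['img'].shape,np.round(p['pose'],3).tolist(),np.round(p['intrinsics'],1).tolist(),[k for k in p])
    for t in ('case','dial_grip','cover_handle','cover','roller_1','loupe','plug_gauge','bolt'):
        r=manip.spot_in(t,p)
        for d in r[:7]: print(t,round(d['p'],2),np.round(d['point'],3),np.round(proj(p,d['point'])[0]))
E
```

```text
t 0.0 pos [ 0.1839 -0.544   0.2043] rpy [-3.139 -0.     0.326] F [ 0.   0.1 -0.2] w 0.999 gf 0.0 q [-1.4   0.21  1.54 -0.    1.39 -0.15]
side (384, 512, 3) [[-0.947, 0.206, -0.248, 0.223], [-0.322, -0.551, 0.77, 0.893], [0.022, 0.809, 0.587, 0.693], [0.0, 0.0, 0.0, 1.0]] [[427.7, 0.0, 257.1], [0.0, 427.7, 195.0], [0.0, 0.0, 1.0]] ['img', 'intrinsics', 'pose', 'shot']
case 0.79 [ 0.521 -0.084  0.024] [263. 175.]
case 0.25 [0.442 0.293 0.03 ] [244. 271.]
dial_grip 0.62 [ 0.55  -0.107  0.101] [257. 145.]
dial_grip 0.5 [ 0.524 -0.085  0.023] [262. 175.]
cover_handle 0.71 [0.547 0.096 0.097] [231. 185.]
cover 0.98 [0.546 0.1   0.096] [231. 187.]
roller_1 0.97 [0.445 0.292 0.031] [242. 270.]
roller_1 0.95 [0.38  0.142 0.026] [290. 235.]
roller_1 0.95 [0.27  0.397 0.032] [312. 333.]
roller_1 0.92 [0.598 0.26  0.029] [184. 244.]
roller_1 0.86 [0.387 0.398 0.032] [252. 315.]
roller_1 0.67 [0.537 0.399 0.032] [180. 295.]
loupe 0.48 [0.39  0.057 0.025] [295. 213.]
plug_gauge 0.68 [ 0.356 -0.049  0.019] [317. 195.]
top (384, 512, 3) [[0.013, 0.992, -0.124, 0.288], [-1.0, 0.014, 0.008, 0.119], [0.009, 0.123, 0.992, 1.572], [0.0, 0.0, 0.0, 1.0]] [[478.3, 0.0, 255.3], [0.0, 478.3, 196.9], [0.0, 0.0, 1.0]] ['img', 'intrinsics', 'pose', 'shot']
case 0.81 [ 0.536 -0.08   0.038] [313. 180.]
dial_grip 0.67 [ 0.554 -0.11   0.087] [325. 172.]
dial_grip 0.62 [ 0.543 -0.079  0.039] [313. 178.]
cover_handle 0.95 [0.553 0.056 0.117] [272. 170.]
cover 0.88 [0.547 0.046 0.114] [276. 172.]
roller_1 0.8 [0.546 0.392 0.034] [168. 175.]
roller_1 0.8 [0.606 0.249 0.026] [213. 158.]
roller_1 0.8 [0.373 0.127 0.035] [249. 230.]
roller_1 0.78 [0.268 0.387 0.031] [167. 262.]
roller_1 0.74 [0.446 0.279 0.034] [202. 206.]
roller_1 0.6 [0.39  0.388 0.035] [168. 223.]
loupe 0.67 [0.397 0.044 0.02 ] [275. 223.]
plug_gauge 0.74 [ 0.361 -0.064  0.019] [308. 234.]
```

```bash
cd pics; python3 -c "
import cv2
a=cv2.imread('side0.png')[110:384,100:400];cv2.imwrite('side0c.png',cv2.resize(a,None,fx=2.15,fy=2.15,interpolation=3))
a=cv2.imread('top0.png')[100:300,120:380];cv2.imwrite('top0c.png',cv2.resize(a,None,fx=3,fy=3,interpolation=3))"
```

```text
(no output)
```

View pics/side0c.png

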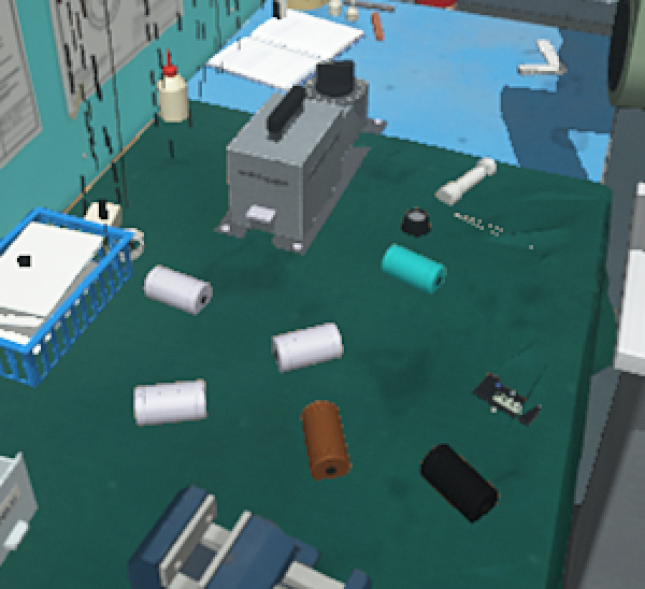

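View pics/top0c.png

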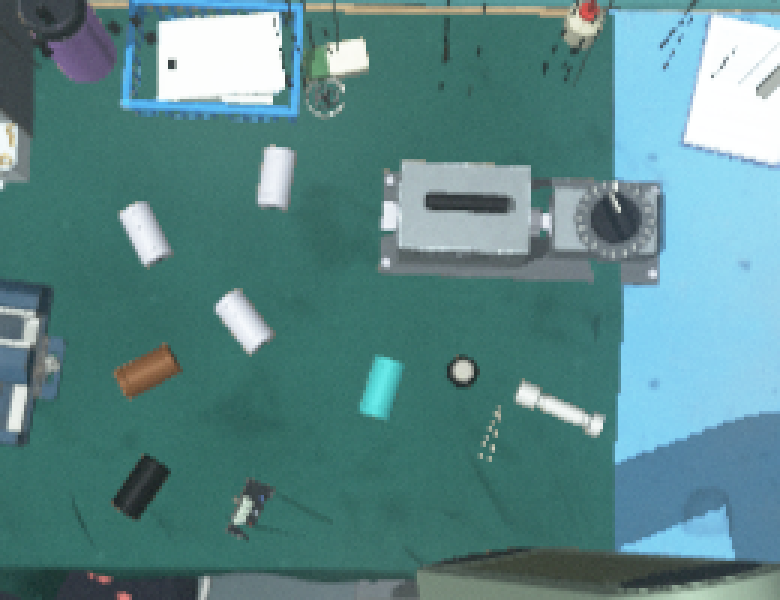

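Top crop: the dial is at about (616,212), the handle at (470,203), the loupe at (463,371) and the plug gauge at (560,408). There are six roller shapes. Whitish steel at (276,178), (145,233) and (245,322); turquoise at (381,387), brown at (147,371) and black at (141,486). The three steel ones fit the description, and the coloured ones are look-alikes. This enlarged crop confirms it.

Request:
jog_arm --pt "0.0 0 -0.06 -0.1 0.6" --pt "0.06 -0.04 -0.1 -0.2 0.6" --pt "0.4 -0.3 -0.12 -0.3 0.6" --pt "0.4 -0.3 -0.12 -0.4 0.6" --pt "0.4 -0.3 -0.12 -0.5 0.6" --pt "0.4 -0.3 -0.12 -0.6 0.6" --pt "0.4 -0.3 -0.12 -0.7 0.6" --pt "0.4 -0.3 -0.12 -0.8 0.6" --pt "0.4 -0.3 -0.12 -0.9 0.6" --pt "0.4 -0.3 -0.12 -1.0 0.6"

```text
time: 2.15
tool_pos: [0.4686, -0.129, 0.326]
tcp_rot: [3.14, 0.0, 1.908]
ft_force: [-0.3, -0.2, -0.1]
grip_width: 0.599
grip_force: 0.0
```

Request:
jog_arm --pt "0 0 0 -0.1 0.6" --pt "0 0 0 -0.2 0.6" --pt "0 0 0 -0.3 0.6" --pt "0 0 0 -0.4 0.6" --pt "0 0 0 -0.5 0.6" --pt "0 0 0 -0.6 0.6" --pt "0 0 0 -0.7 0.6" --pt "0 0 0 -0.79 0.6" --pt "0 0 0 -0.79 0.6"

```text
time: 3.28
tool_pos: [0.4669, -0.1325, 0.3255]
tcp_rot: [3.142, 0.0, 3.136]
ft_force: [0.5, -1.1, 0.3]
grip_width: 0.603
grip_force: 0.0
```

```bash
python3 - <<'E'
from h import *
s=st()
p=shot('wrist','w1'); Rt=R.from_euler('xyz',s['tcp_rot']).as_matrix()
print('cam',np.round(p['pose'],3).tolist(), 'cam in tool',np.round(Rt.T@(p['pose'][:3,3]-s['tool_pos']),3),np.round(p['intrinsics'],0).tolist())
for t in ('case','dial_grip','cover_handle','cover','bolt'):
    for d in manip.spot_in(t,p)[:3]: print(t,round(d['p'],2),np.round(d['point'],3),np.round(proj(p,d['point'])[0]))
E
```

```text
t 3.27 pos [ 0.4669 -0.1325  0.3255] rpy [3.142 0.    3.136] F [ 0.5 -1.1  0.3] w 0.603 gf 0.0 q [-0.46 -0.06  1.58  0.    1.62 -2.02]
cam [[0.006, -0.961, -0.278, 0.386], [1.0, 0.006, 0.001, -0.132], [0.001, -0.278, 0.961, 0.504], [0.0, 0.0, 0.0, 1.0]] cam in tool [ 0.081 -0.    -0.179] [[295.0, 0.0, 254.0], [0.0, 295.0, 197.0], [0.0, 0.0, 1.0]]
case 0.94 [ 0.529 -0.097  0.066] [278. 207.]
case 0.38 [0.547 0.037 0.114] [374. 229.]
dial_grip 0.82 [ 0.552 -0.107  0.09 ] [271. 226.]
cover_handle 0.65 [0.547 0.038 0.119] [376. 231.]
cover 0.57 [0.54  0.034 0.114] [373. 224.]
cover 0.22 [0.597 0.244 0.034] [473. 238.]
bolt 0.45 [ 0.557 -0.034  0.054] [315. 221.]
bolt 0.42 [0.599 0.243 0.032] [471. 238.]
```

View pics/w1.png

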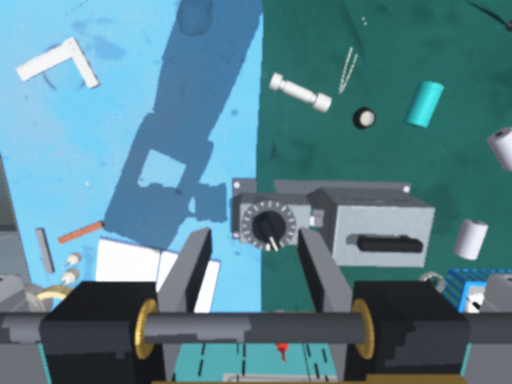

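Wrist view: the dial is at (269,226) with its white line pointing down (toward +x, with a small offset), and the hood roof spans (333,205) to (433,265).

```bash
cd pics; python3 -c "
import cv2
a=cv2.imread('w1.png')[170:280,225:445];cv2.imwrite('w1c.png',cv2.resize(a,None,fx=3.6,fy=3.6,interpolation=2))"
```

```text
(no output)
```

View pics/w1c.png

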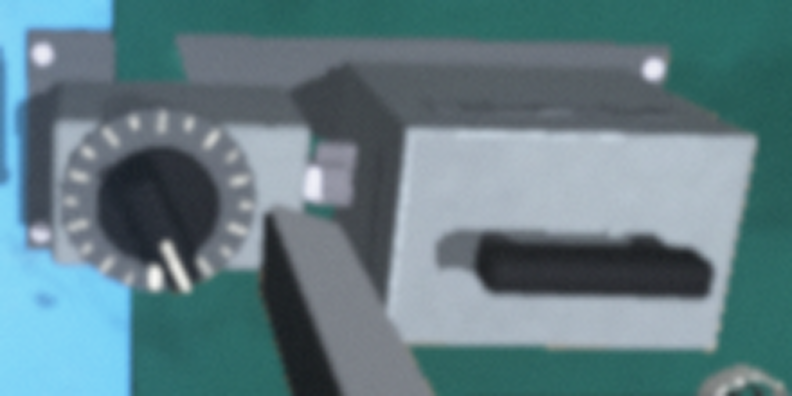

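```bash
cat > fit.py <<'E'
from h import *
from scipy.optimize import least_squares
# pose of the wrist camera for w1
P=np.array([[0.006,-0.961,-0.278,0.386],[1,0.006,0.001,-0.132],[0.001,-0.278,0.961,0.504],[0,0,0,1]]);
K=np.array([[295,0,254.],[0,295,197],[0,0,1]])
E
python3 - <<'E'
from h import *
from scipy.optimize import least_squares
p=shot('wrist','w2'); print(st()['time'])
f=lambda c:np.array(c)/3.6+[225,170]
obs=[((407,127),(-.046,-.068,.116)),((756,136),(-.046,.068,.116)),((716,350),(.046,.068,.116)),((385,343),(.046,-.068,.116)),
((25,32),(-.058,-.222,.008)),((668,45),(-.058,.088,.008)),((55,118),(-.034,-.206,.078)),((308,124),(-.034,-.096,.078)),((55,264),(.034,-.206,.078))]
uv=np.array([f(o[0]) for o in obs]);X=np.array([o[1] for o in obs])
def res(v):
    c,s=np.cos(v[2]),np.sin(v[2]); W=X@np.array([[c,-s,0],[s,c,0],[0,0,1]]).T+[v[0],v[1],0]
    return (proj(p,W)-uv).ravel()
r=least_squares(res,[.547,.05,0],loss='soft_l1');print(r.x,np.round(r.fun.reshape(-1,2),1).tolist())
for n,c in {'tip':(186,291),'root':(165,242)}.items(): print(n,back(p,f(c),.120))
c=np.array([(72,164),(95,137),(131,121),(161,121),(188,123),(239,174),(247,204),(241,231),(72,234),(84,255),(107,271),(205,268)])
print(back(p,f(cv2.fitEllipse(c.astype(np.float32))[0]),.08), 'bar',back(p,f((155,278)),.08))
v=r.x;c,s=np.cos(v[2]),np.sin(v[2]);print('dial',v[0]-s*-.16,v[1]+c*-.16)
pt=shot('top')
for pp in(p,pt):
  for t in('dial_grip','cover_handle'):
    for d in manip.spot_in(t,pp)[:2]: print(t,round(d['p'],2),np.round(d['point'],4))
E
```

```text
t 3.62 pos [ 0.467  -0.1325  0.3254] rpy [ 3.142 -0.     3.137] F [-0.9 -0.1 -0.1] w 0.599 gf 0.0 q [-0.46 -0.06  1.58  0.    1.62 -2.02]
3.625
[ 0.55882989  0.04927029 -0.03019311] [[-0.1, 0.2], [0.9, 0.0], [-0.3, -0.0], [-0.5, -0.2], [0.2, -1.4], [1.2, -0.6], [-1.0, 0.4], [1.3, 0.5], [-1.5, 1.0]]
tip [ 0.5772877  -0.10121086  0.12      ]
root [ 0.55612605 -0.10978643  0.12      ]
[ 0.55468956 -0.11224855  0.08      ] bar [ 0.59089544 -0.1116164   0.08      ]
dial 0.5539997314560734 -0.11065678587627675
dial_grip 0.95 [ 0.5541 -0.1066  0.0889]
dial_grip 0.45 [ 0.3596 -0.0601  0.0228]
cover_handle 0.67 [0.546  0.037  0.1167]
dial_grip 0.74 [ 0.5397 -0.0578  0.0026]
dial_grip 0.43 [ 0.5627 -0.0987  0.0884]
cover_handle 0.62 [0.5511 0.052  0.1159]
cover_handle 0.47 [0.5428 0.3877 0.0328]
```

Request:
jog_arm --pt "-0.05 0.011 0 -0.1 0.45" --pt "-0.087 0.022 0 -0.2 0.45" --pt "-0.087 0.022 0.05 -0.249 0.45" --pt "-0.087 0.022 0.1 -0.249 0.45" --pt "-0.087 0.022 0.12 -0.249 0.45" --pt "-0.087 0.022 0.12 -0.249 0.45"

```text
time: 4.62
tool_pos: [0.5525, -0.1103, 0.203]
tcp_rot: [3.138, -0.004, -2.755]
ft_force: [-0.9, -0.6, -0.1]
grip_width: 0.449
grip_force: 0.0
```

```bash
python3 - <<'E'
from h import *
st()
p=shot('wrist','w3')
for t in('dial_grip',):
    for d in manip.spot_in(t,p)[:2]: print(t,round(d['p'],2),np.round(d['point'],4))
a=cv2.imread('pics/w3.png');print(a.shape)
E
```

```text
t 4.62 pos [ 0.5525 -0.1103  0.203 ] rpy [ 3.138 -0.004 -2.755] F [-0.9 -0.6 -0.1] w 0.449 gf 0.0 q [-0.35  0.19  1.57  0.    1.39 -2.31]
dial_grip 0.65 [ 0.5536 -0.1076  0.093 ]
(384, 512, 3)
```

View pics/w3.png

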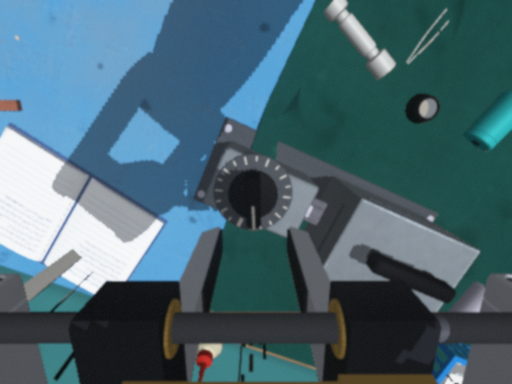

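The grip's white line is vertical at column 253, midway between the fingers at (205) and (305), so it is aligned. I'll descend and pinch.

Request:
jog_arm --pt "-0.001 0 0.04 0 0.45" --pt "-0.001 0 0.08 0 0.45" --pt "-0.001 0 0.105 0 0.45" --pt "-0.001 0 0.105 0 0.45" --pt "-0.001 0 0.105 0 0.0" --pt "-0.001 0 0.105 0 0.0" --pt "-0.001 0 0.105 0 0.0" --pt "-0.001 0 0.105 0 0.0" --squeeze 30

```text
time: 5.72
tool_pos: [0.5558, -0.1105, 0.1018]
tcp_rot: [-3.141, 0.002, -2.755]
ft_force: [-1.0, 0.7, 4.7]
grip_width: 0.147
grip_force: 29.9
```

Request:
jog_arm --pt "0 0 0 0.1 0" --pt "0 0 0 0.2 0" --pt "0 0 0 0.3 0" --pt "0 0 0 0.4 0" --pt "0 0 0 0.5 0" --pt "0 0 0 0.6 0" --pt "0 0 0 0.7 0" --pt "0 0 0 0.8 0" --pt "0 0 0 0.865 0" --pt "0 0 0 0.865 0"

```text
time: 6.98
tool_pos: [0.5552, -0.1127, 0.1019]
tcp_rot: [-3.14, 0.004, 2.169]
ft_force: [-2.6, -4.5, 5.1]
grip_width: 0.143
grip_force: 29.9
```

Request:
jog_arm --pt "0 0 0 0 0" --pt "0 0 0 0 0" --pt "0 0 0 0 0"

```text
time: 7.35
tool_pos: [0.5547, -0.112, 0.1011]
tcp_rot: [-3.14, 0.002, 2.17]
ft_force: [-3.7, -4.2, 3.9]
grip_width: 0.155
grip_force: 3.0
```

```bash
python3 - <<'E'
from h import *
s=st();print('torque',s['torque'])
p=shot('wrist','w4')
a=cv2.imread('pics/w4.png');cv2.imwrite('pics/w4c.png',cv2.resize(a[100:300,150:360],None,fx=2.8,fy=2.8,interpolation=2))
E
```

```text
t 7.35 pos [ 0.5547 -0.112   0.1011] rpy [-3.14e+00  2.00e-03  2.17e+00] F [-3.7 -4.2  3.9] w 0.155 gf 3.0 q [-0.35  0.29  1.66 -0.    1.18 -0.95]
torque [-0.79720635  0.46192733  0.08863388]
```

View pics/w4c.png

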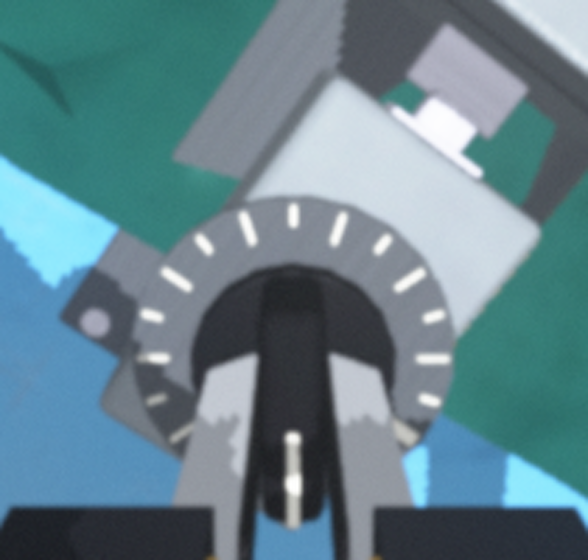

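The line sits centred between the fingers at (292,480). The tool yaw puts the dial at 0.94, which is 15. The grip slackened briefly but the dial held, so I'll re-grip and turn left to 95.

Request:
jog_arm --pt "0 0 0 0 0" --pt "0 0 0 0 0" --pt "0 0 0 0 0" --pt "0 0 0 0 0" --squeeze 30

```text
time: 7.9
tool_pos: [0.5547, -0.112, 0.101]
tcp_rot: [-3.14, 0.002, 2.17]
ft_force: [-2.9, -6.2, 4.3]
grip_width: 0.143
grip_force: 30.0
```

Request:
jog_arm --pt "0 0 0 -0.1 0" --pt "0 0 0 -0.2 0" --pt "0 0 0 -0.3 0" --pt "0 0 0 -0.4 0" --pt "0 0 0 -0.5 0" --pt "0 0 0 -0.6 0" --pt "0 0 0 -0.7 0" --pt "0 0 0 -0.8 0" --pt "0 0 0 -0.8 0" --pt "0 0 0 -0.8 0"

```text
time: 9.15
tool_pos: [0.5551, -0.1109, 0.101]
tcp_rot: [-3.141, -0.0, -2.859]
ft_force: [-2.7, -2.9, 5.8]
grip_width: 0.149
grip_force: 30.0
```

Request:
jog_arm --pt "0 0 0 0 0" --pt "0 0 0 0 0" --pt "0 0 0 0 0"

```text
time: 9.52
tool_pos: [0.5551, -0.1109, 0.101]
tcp_rot: [-3.141, -0.0, -2.859]
ft_force: [-2.8, -3.0, 5.0]
grip_width: 0.144
grip_force: 30.0
```

Request:
jog_arm --pt "0 0 0 0.1 0" --pt "0 0 0 0.2 0" --pt "0 0 0 0.3 0" --pt "0 0 0 0.4 0" --pt "0 0 0 0.5 0" --pt "0 0 0 0.6 0" --pt "0 0 0 0.7 0" --pt "0 0 0 0.8 0" --pt "0 0 0 0.9 0" --pt "0 0 0 1.0 0"

```text
time: 10.78
tool_pos: [0.5544, -0.1121, 0.101]
tcp_rot: [-3.14, 0.003, 1.848]
ft_force: [-4.4, -4.4, 6.3]
grip_width: 0.147
grip_force: 30.0
```

Request:
jog_arm --pt "0 0 0 0.1 0" --pt "0 0 0 0.2 0" --pt "0 0 0 0.3 0" --pt "0 0 0 0.4 0" --pt "0 0 0 0.5 0" --pt "0 0 0 0.6 0" --pt "0 0 0 0.6 0" --pt "0 0 0 0.6 0" --pt "0 0 0 0.6 0" --pt "0 0 0 0.6 0"

```text
time: 12.02
tool_pos: [0.5536, -0.1119, 0.101]
tcp_rot: [-3.141, 0.004, 0.91]
ft_force: [-7.5, -4.7, 8.5]
grip_width: 0.146
grip_force: 30.0
```

Request:
jog_arm --pt "0 0 0 0 0.5" --pt "0 0 0 0 0.5" --pt "0 0 0 0 0.5" --pt "0 0 -0.04 0 0.5" --pt "0 0 -0.1 0 0.5" --pt "0.02 -0.02 -0.15 -0.1 0.5" --pt "0.08 -0.06 -0.15 -0.2 0.5" --pt "0.131 -0.095 -0.15 -0.3 0.5" --pt "0.131 -0.095 -0.15 -0.402 0.5" --pt "0.131 -0.095 -0.15 -0.402 0.5"

```text
time: 13.28
tool_pos: [0.5597, 0.0527, 0.2502]
tcp_rot: [-3.141, -0.0, 1.545]
ft_force: [1.0, 0.0, 0.1]
grip_width: 0.497
grip_force: 0.0
```

```bash
python3 - <<'E'
from h import *
st()
p=shot('wrist','w5')
for t in('cover_handle','bolt','dial_grip'):
    for d in manip.spot_in(t,p)[:2]: print(t,round(d['p'],2),np.round(d['point'],4))
E
```

```text
t 13.28 pos [0.5597 0.0527 0.2502] rpy [-3.141 -0.     1.545] F [1.  0.  0.1] w 0.497 gf 0.0 q [-0.06  0.15  1.52  0.    1.48 -0.03]
cover_handle 0.94 [0.5606 0.062  0.1167]
dial_grip 0.76 [ 0.5568 -0.0927  0.0911]
```

View pics/w5.png

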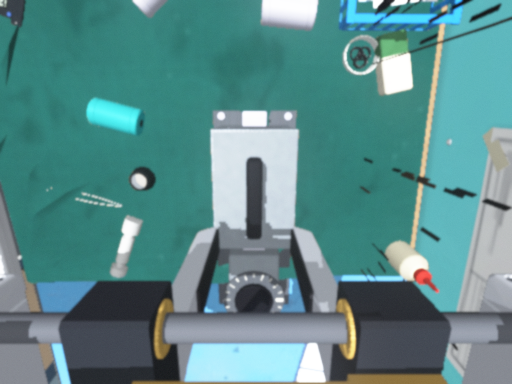

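The handle at (254,197) lies midway between the fingers at (205) and (305) and is parallel to them. I'll descend and grip.

Request:
jog_arm --pt "-0.003 -0.001 0.05 0 0.5" --pt "-0.003 -0.001 0.1 0 0.5" --pt "-0.003 -0.001 0.127 0 0.5" --pt "-0.003 -0.001 0.127 0 0.5" --pt "-0.003 -0.001 0.127 0 0" --pt "-0.003 -0.001 0.127 0 0" --pt "-0.003 -0.001 0.127 0 0" --pt "-0.003 -0.001 0.127 0 0" --squeeze 45

```text
time: 14.48
tool_pos: [0.5591, 0.0482, 0.1246]
tcp_rot: [3.141, 0.0, 1.545]
ft_force: [-1.1, -0.7, 3.5]
grip_width: 0.168
grip_force: 45.0
```

Request:
jog_arm --pt "0 0 -0.01 0 0" --pt "0 0 -0.02 0 0" --pt "0 0 -0.04 0 0" --pt "0 0 -0.07 0 0" --pt "0 0 -0.1 0 0" --pt "0 0 -0.13 0 0" --pt "0 0 -0.16 0 0" --pt "0 0 -0.165 0 0"

```text
time: 15.48
tool_pos: [0.5603, 0.0483, 0.292]
tcp_rot: [3.135, 0.0, 1.545]
ft_force: [-1.2, 0.4, -3.6]
grip_width: 0.165
grip_force: 45.0
```

```bash
python3 - <<'E'
from h import *
st()
p=shot('side','s1')
a=cv2.imread('pics/s1.png');cv2.imwrite('pics/s1c.png',cv2.resize(a[40:300,120:400],None,fx=2.2,fy=2.2,interpolation=2))
E
```

```text
t 15.47 pos [0.5603 0.0483 0.292 ] rpy [3.135 0.    1.545] F [-1.2  0.4 -3.6] w 0.165 gf 45.0 q [-0.07  0.12  1.46  0.    1.55 -0.04]
```

View pics/s1c.png

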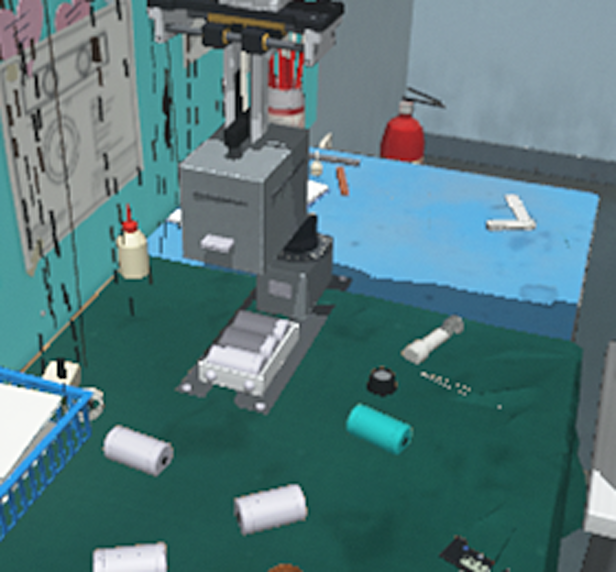

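The cover hangs level, clear of the case, and the tray with its three fixed rollers shows at (250,355). I'll carry the cover to the free blue area.

Request:
jog_arm --pt "-0.03 -0.005 0 0 0" --pt "-0.08 -0.013 0 0 0" --pt "-0.13 -0.022 0 0 0" --pt "-0.18 -0.03 0 0 0" --pt "-0.23 -0.039 0 0 0" --pt "-0.28 -0.047 0 0 0" --pt "-0.33 -0.056 0 0 0" --pt "-0.38 -0.064 0 0 0" --pt "-0.41 -0.069 0 0 0" --pt "-0.41 -0.069 0 0 0"

```text
time: 16.77
tool_pos: [0.4775, -0.3612, 0.2859]
tcp_rot: [-3.138, -0.003, 1.541]
ft_force: [-0.2, -0.1, -3.3]
grip_width: 0.165
grip_force: 45.0
```

Request:
jog_arm --pt "0 0 0.04 0 0" --pt "0 0 0.08 0 0" --pt "0 0 0.12 0 0" --pt "0 0 0.145 0 0" --pt "0 0 0.155 0 0" --pt "0 0 0.162 0 0" --pt "0 0 0.166 0 0" --pt "0 0 0.169 0 0" --pt "0 0 0.171 0 0" --pt "0 0 0.171 0 0"

```text
time: 18.02
tool_pos: [0.4798, -0.3604, 0.1218]
tcp_rot: [3.14, 0.002, 1.545]
ft_force: [-4.9, 4.0, 11.0]
grip_width: 0.167
grip_force: 45.0
```

Request:
jog_arm --pt "0 0 0 0 0.5" --pt "0 0 0 0 0.5" --pt "0 0 0 0 0.5" --pt "0 0 -0.03 0 0.5" --pt "0 0 -0.08 0 0.5" --pt "0 0 -0.14 0 0.5" --pt "0.05 0 -0.2 0 0.9" --pt "0.11 0 -0.21 0 0.9" --pt "0.17 0 -0.21 0 0.9" --pt "0.23 0 -0.21 0 0.9"

```text
time: 19.27
tool_pos: [0.4851, -0.1337, 0.3281]
tcp_rot: [3.14, 0.0, 1.544]
ft_force: [0.3, 1.0, 1.5]
grip_width: 0.881
grip_force: 0.0
```

```bash
python3 - <<'E'
from h import *
st()
p=shot('top','t2')
for t in('cover','cover_handle'):
    for d in manip.spot_in(t,p)[:2]: print(t,round(d['p'],2),np.round(d['point'],4))
E
```

```text
t 19.27 pos [ 0.4851 -0.1337  0.3281] rpy [3.14  0.    1.544] F [0.3 1.  1.5] w 0.881 gf 0.0 q [-0.44 -0.02  1.54  0.    1.62 -0.41]
cover 0.7 [ 0.4685 -0.3759  0.1124]
cover_handle 0.68 [ 0.4731 -0.3716  0.1165]
```

Request:
jog_arm --pt "0.06 0 0 0 1" --pt "0.12 0 0 0 1" --pt "0.18 0 0 0 1" --pt "0.24 0 0 0 1" --pt "0.3 0 0 0 1" --pt "0.36 0 0 0 1" --pt "0.42 0 0 0 1" --pt "0.43 0 0 0 1" --pt "0.43 0 0 0 1"

```text
time: 20.55
tool_pos: [0.4968, 0.2938, 0.3267]
tcp_rot: [-3.141, 0.001, 1.545]
ft_force: [-1.1, 0.2, -0.3]
grip_width: 1.001
grip_force: 0.0
```

```bash
python3 - <<'E'
from h import *
st()
p=shot('wrist','w6')
for d in manip.spot_in('roller_1',p)[:7]: print(round(d['p'],2),np.round(d['point'],4),np.round(proj(p,d['point'])[0]))
g=cv2.cvtColor(p['img'],cv2.COLOR_RGB2HSV)
m=((g[...,1]<40)&(g[...,2]>140)).astype(np.uint8)
n,l,s,c=cv2.connectedComponentsWithStats(m)
for i in range(1,n):
    if 300<s[i,4]<9000:
        k=cv2.findContours((l==i).astype(np.uint8),0,2)[0]; k=max(k,key=len); r=cv2.minAreaRect(k); b=cv2.boxPoints(r)
        W=np.array([back(p,q,.018) for q in b]); print(s[i,4],np.round(c[i]),np.round(r[1]),np.round(W.mean(0),4),'edges',np.round([np.linalg.norm(W[1]-W[0]),np.linalg.norm(W[2]-W[1])],3))
E
```

```text
t 20.55 pos [0.4968 0.2938 0.3267] rpy [-3.141e+00  1.000e-03  1.545e+00] F [-1.1  0.2 -0.3] w 1.001 gf 0.0 q [ 0.38  0.15  1.36 -0.    1.63  0.41]
0.79 [0.2714 0.3882 0.0374] [104. 106.]
0.78 [0.6048 0.2527 0.0355] [321. 187.]
0.68 [0.4512 0.286  0.0329] [226. 169.]
0.66 [0.5464 0.3915 0.0327] [285.  99.]
0.61 [0.3948 0.3867 0.032 ] [186. 105.]
403 [145.   6.] [32. 13.] [0.3437 0.5255 0.018 ] edges [0.017 0.046]
316 [206.  11.] [19. 22.] [0.4309 0.5189 0.018 ] edges [0.032 0.024]
977 [282.  98.] [23. 44.] [0.5428 0.3947 0.018 ] edges [0.067 0.035]
5961 [408. 148.] [68. 99.] [0.7486 0.3064 0.018 ] edges [0.161 0.107]
822 [224. 170.] [21. 41.] [0.4445 0.282  0.018 ] edges [0.069 0.035]
665 [502. 200.] [60. 19.] [0.9191 0.2265 0.018 ] edges [0.032 0.11 ]
807 [321. 185.] [40. 21.] [0.6087 0.2517 0.018 ] edges [0.036 0.069]
526 [398. 227.] [25. 23.] [0.7474 0.172  0.018 ] edges [0.039 0.049]
568 [493. 245.] [51. 21.] [0.9222 0.1298 0.018 ] edges [0.036 0.106]
637 [351. 247.] [57. 16.] [0.6676 0.1335 0.018 ] edges [0.028 0.114]
3018 [ 42. 254.] [47. 80.] [0.1001 0.1296 0.018 ] edges [0.143 0.096]
1668 [290. 287.] [42. 51.] [0.5597 0.056  0.018 ] edges [0.109 0.078]
490 [292. 362.] [16. 36.] [ 0.5632 -0.1236  0.018 ] edges [0.073 0.041]
```

View pics/w6.png

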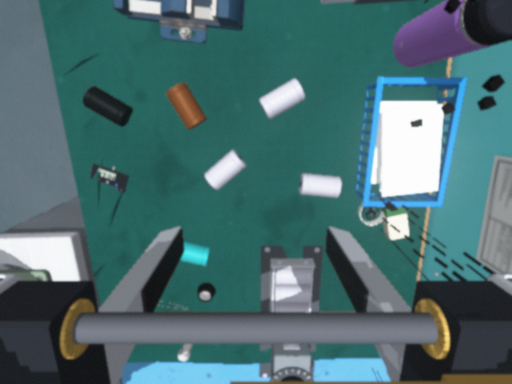

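The steel rollers are at (282,98), (224,170) and (321,185). The coloured look-alikes are at (107,105) black, (186,105) brown and (195,253) turquoise. I'll fit poses to the three steel ones.

```bash
cat >> h.py <<'E'
from scipy.optimize import minimize
a=np.linspace(0,2*np.pi,24,endpoint=False)
CY=np.array([[s*.032,.018*np.cos(t),.018*np.sin(t)] for s in(-1,1) for t in a])
def seg(p,near):
    g=cv2.cvtColor(p['img'],cv2.COLOR_RGB2HSV); m=((g[...,1]<55)&(g[...,2]>100)).astype(np.uint8)
    n,l=cv2.connectedComponents(m); i=l[int(near[1]),int(near[0])]; return (l==i).astype(np.uint8)
def fitroll(p,near,x0,z=.018):
    m=cv2.resize(seg(p,near),None,fx=4,fy=4,interpolation=1)
    def mask(v):
        c,s=np.cos(v[2]),np.sin(v[2]); W=CY@np.array([[c,-s,0],[s,c,0],[0,0,1]]).T+[v[0],v[1],z]
        h=cv2.convexHull(((proj(p,W)+.5)*4*16).astype(np.int32)); o=np.zeros_like(m); cv2.fillConvexPoly(o,h,1,shift=4); return o
    f=lambda v:1-(mask(v)&m).sum()/(mask(v)|m).sum()
    best=min((minimize(f,[x0[0],x0[1],y],method='Nelder-Mead',options=dict(initial_simplex=np.array([[x0[0],x0[1],y],[x0[0]+.01,x0[1],y],[x0[0],x0[1]+.01,y],[x0[0],x0[1],y+.3]]),maxiter=150)) for y in(-1.2,-.4,.4,1.2)),key=lambda r:r.fun)
    return best.x,best.fun
E
python3 - <<'E'
from h import *
p=shot('wrist');
for u,x in (((282,98),(.543,.393)),((224,170),(.445,.281)),((321,185),(.608,.251))): print(u,fitroll(p,u,x))
pt=shot('top')
print('basket corner',tri([(p,(361,205)),(pt,(219.5,138))]))
E
```

```text
(282, 98) (array([0.54163757, 0.39357984, 0.47929162]), np.float64(0.030975008799718373))
(224, 170) (array([0.44642712, 0.28310635, 0.68152734]), np.float64(0.04124137931034477))
(321, 185) (array([ 0.60600331,  0.25238934, -0.12157158]), np.float64(0.0579858272008722))
basket corner [0.66633946 0.22583229 0.05652245]
```

Request:
jog_arm --pt "-0.02 0.05 0 0.03 0.85" --pt "-0.039 0.11 0.03 0.061 0.85" --pt "-0.039 0.11 0.09 0.061 0.85" --pt "-0.039 0.11 0.15 0.061 0.85" --pt "-0.039 0.11 0.17 0.061 0.85" --pt "-0.039 0.11 0.17 0.061 0.85"

```text
time: 21.5
tool_pos: [0.6047, 0.2519, 0.1569]
tcp_rot: [-3.14, 0.001, 1.448]
ft_force: [-0.5, 0.0, -0.1]
grip_width: 0.848
grip_force: 0.0
```

```bash
cat >> h.py <<'E'
def rel(s,X,yaw):
    y0=s['tcp_rot'][2];d=np.array(X)-s['tool_pos'];c,n=np.cos(y0),np.sin(y0)
    dy=(yaw-y0+np.pi)%(2*np.pi)-np.pi
    print('-> dx %.4f dy %.4f dz %.4f spin %.3f'%(c*d[0]+n*d[1],n*d[0]-c*d[1],-d[2],-dy/(np.pi/2)))
def look(x0,zt=.008,z=.018):
    s=st();p=shot('wrist'); u=proj(p,[x0[0],x0[1],z+.012])[0]; print(np.round(u))
    v,f=fitroll(p,u,x0,z); print('roller',np.round(v,4),round(f,3)); rel(s,[v[0],v[1],zt],v[2]+np.pi/2)
E
python3 -c "
from h import *
look((.606,.2524))"
```

```text
t 21.5 pos [0.6047 0.2519 0.1569] rpy [-3.140e+00  1.000e-03  1.448e+00] F [-0.5  0.  -0.1] w 0.848 gf 0.0 q [ 0.26  0.41  1.38 -0.    1.35  0.39]
[256. 190.]
roller [ 0.6055  0.2517 -0.1242] 0.028
-> dx -0.0001 dy 0.0008 dz 0.1489 spin 0.001
```

Request:
jog_arm --pt "0 0.001 0.05 0 0.83" --pt "0 0.001 0.1 0 0.83" --pt "0 0.001 0.135 0 0.83" --pt "0 0.001 0.149 0 0.83" --pt "0 0.001 0.149 0 0.83" --pt "0 0.001 0.149 0 0.5" --pt "0 0.001 0.149 0 0.5" --pt "0 0.001 0.149 0 0.5" --pt "0 0.001 0.1 0 0.5" --pt "0 0.001 0.05 0 0.5" --squeeze 40

```text
time: 22.8
tool_pos: [0.6051, 0.2522, 0.1074]
tcp_rot: [-3.139, 0.001, 1.449]
ft_force: [0.4, 0.2, -1.4]
grip_width: 0.674
grip_force: 40.0
```

```bash
cat >> h.py <<'E'
CASE=np.array([.5588,.0493,-.030])
def cw(x,y,z):
    c,s=np.cos(CASE[2]),np.sin(CASE[2]); return [CASE[0]+c*x-s*y,CASE[1]+s*x+c*y,z]
E
python3 -c "
from h import *
s=st();p=shot('wrist','w7');p=shot('side','s2')
a=cv2.imread('pics/s2.png')[110:330,100:400];b=cv2.imread('pics/w7.png')[:,60:460]
cv2.imwrite('pics/m1.png',np.hstack([cv2.resize(b,(400,384)),cv2.resize(a,(400,384))]))
rel(s,cw(0,.019,.12),CASE[2]+np.pi/2)"
```

```text
t 22.8 pos [0.6051 0.2522 0.1074] rpy [-3.139e+00  1.000e-03  1.449e+00] F [ 0.4  0.2 -1.4] w 0.674 gf 40.0 q [ 0.26  0.46  1.42 -0.    1.27  0.39]
-> dx -0.1881 dy -0.0230 dz -0.0126 spin -0.058
```

View pics/m1.png

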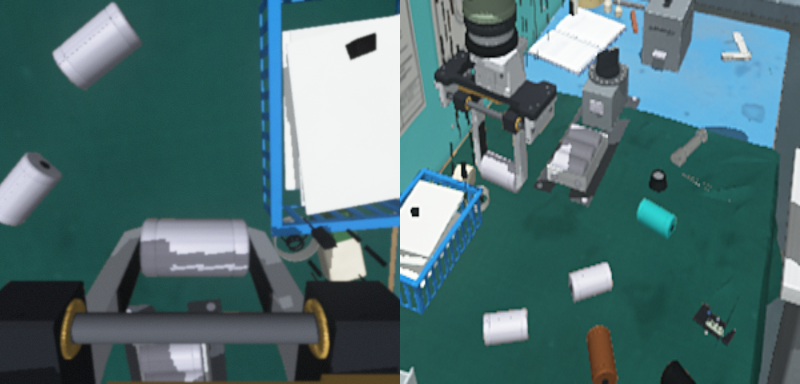

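The roller is held level across its ends, and the cover stands at top right. Moving it over the left gap.

Request:
jog_arm --pt "-0.04 -0.005 -0.013 -0.03 0.5" --pt "-0.1 -0.012 -0.013 -0.058 0.5" --pt "-0.16 -0.02 -0.013 -0.058 0.5" --pt "-0.188 -0.023 -0.013 -0.058 0.5" --pt "-0.188 -0.023 -0.013 -0.058 0.5" --pt "-0.188 -0.023 -0.013 -0.058 0.5"

```text
time: 23.65
tool_pos: [0.5601, 0.0693, 0.1196]
tcp_rot: [-3.141, -0.001, 1.54]
ft_force: [0.0, -0.5, -2.2]
grip_width: 0.68
grip_force: 40.0
```

```bash
python3 - <<'E'
from h import *
s=st();p=shot('wrist','w8');rel(s,cw(0,.019,.0475),CASE[2]+np.pi/2)
# overlay model: tray rim, fixed roller ends, plate
im=cv2.cvtColor(p['img'],cv2.COLOR_RGB2BGR); S=2
im=cv2.resize(im,None,fx=S,fy=S,interpolation=2)
def L(pts,col):
    q=(proj(p,[cw(*x) for x in pts])*S).astype(np.int32); cv2.polylines(im,[q],True,col,1)
L([(-.058,-.222,.008),(.058,-.222,.008),(.058,.088,.008),(-.058,.088,.008)],(0,0,255))
L([(-.034,-.206,.078),(.034,-.206,.078),(.034,-.096,.078),(-.034,-.096,.078)],(0,255,0))
L([(-.036,-.058,.032),(.036,-.058,.032),(.036,.058,.032),(-.036,.058,.032)],(255,0,255))
for y in(-.038,0,.038): L([(-.032,y,.044),(.032,y,.044)],(0,255,255))
c=proj(p,cw(0,-.04,.03))[0]*S; print(c)
cv2.imwrite('pics/w8c.png',im[150:690,180:880])
E
```

```text
t 23.65 pos [0.5601 0.0693 0.1196] rpy [-3.141e+00 -1.000e-03  1.540e+00] F [ 0.  -0.5 -2.2] w 0.68 gf 40.0 q [-0.03  0.27  1.65  0.    1.22  0.  ]
-> dx -0.0011 dy -0.0007 dz 0.0721 spin -0.001
[507.3453825  515.41986425]
```

View pics/w8c.png

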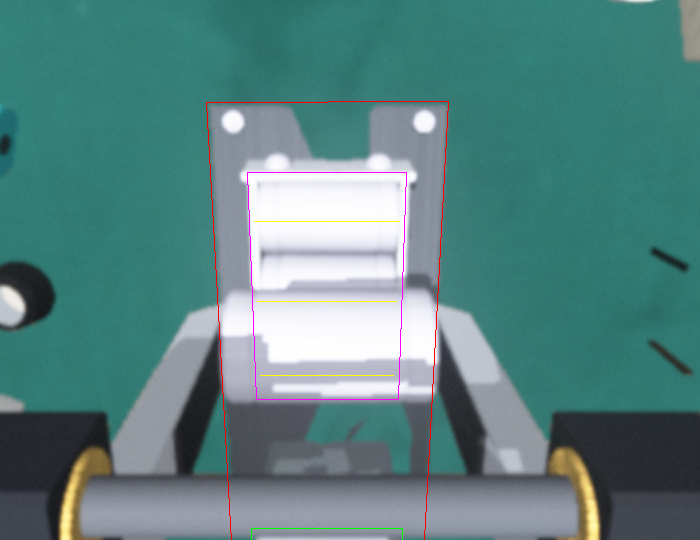

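The overlay matches the plate outline, the fixed rollers and the tray rim to about a pixel, so the case pose is confirmed. I'll lower the roller into the left gap.

Request:
jog_arm --pt "-0.001 -0.001 0.04 0 0.5" --pt "-0.001 -0.001 0.06 0 0.5" --pt "-0.001 -0.001 0.068 0 0.5" --pt "-0.001 -0.001 0.072 0 0.5" --pt "-0.001 -0.001 0.073 0 0.5" --pt "-0.001 -0.001 0.073 0 0.5"

```text
time: 24.45
tool_pos: [0.5599, 0.0692, 0.0496]
tcp_rot: [3.141, -0.001, 1.541]
ft_force: [-3.7, 2.2, 5.5]
grip_width: 0.68
grip_force: 40.0
```

Request:
jog_arm --pt "0 0 0 0 0.72" --pt "0 0 0 0 0.78" --pt "0 0 0 0 0.8" --pt "0 0 -0.02 0 0.8" --pt "0 0 -0.06 0 0.82" --pt "0 0 -0.12 0 0.85" --pt "0 0 -0.15 0 0.85" --pt "0 0 -0.15 0 0.85"

```text
time: 25.45
tool_pos: [0.5619, 0.0677, 0.2009]
tcp_rot: [3.134, 0.0, 1.54]
ft_force: [0.0, 1.0, 0.6]
grip_width: 0.853
grip_force: 0.0
```

```bash
python3 - <<'E'
from h import *
s=st();rel(s,[.5416,.3936,.16],.479+np.pi/2)
p=shot('wrist')
print(np.round(proj(p,[cw(0,.019,.0746)])[0]),[ (round(d['p'],2),np.round(d['point'],3).tolist()) for d in manip.spot_in('roller_1',p)[:6]],cw(0,.019,.0566))
E
```

```text
t 25.45 pos [0.5619 0.0677 0.2009] rpy [3.134 0.    1.54 ] F [0.  1.  0.6] w 0.853 gf 0.0 q [-0.03  0.19  1.58 -0.    1.37 -0.  ]
-> dx 0.3252 dy -0.0304 dz 0.0409 spin -0.325
[251. 190.] [(0.84, [0.443, 0.262, 0.024]), (0.78, [0.559, 0.072, 0.072]), (0.71, [0.382, 0.13, 0.035])] [np.float64(0.5593699145038474), np.float64(0.06829145064123077), 0.0566]
```

Request:
jog_arm --pt "0.05 -0.005 0 -0.06 0.85" --pt "0.11 -0.01 0 -0.14 0.85" --pt "0.17 -0.015 0 -0.22 0.85" --pt "0.23 -0.02 0 -0.3 0.85" --pt "0.29 -0.027 0.01 -0.325 0.85" --pt "0.325 -0.03 0.03 -0.325 0.85" --pt "0.325 -0.03 0.041 -0.325 0.85" --pt "0.325 -0.03 0.041 -0.325 0.85"

```text
time: 26.55
tool_pos: [0.5375, 0.3918, 0.1526]
tcp_rot: [-3.135, 0.001, 2.05]
ft_force: [0.5, -0.7, 0.4]
grip_width: 0.85
grip_force: 0.0
```

```bash
python3 -c "
from h import *
look((.5416,.3936))"
```

```text
t 26.55 pos [0.5375 0.3918 0.1526] rpy [-3.135e+00  1.000e-03  2.050e+00] F [ 0.5 -0.7  0.4] w 0.85 gf 0.0 q [ 0.5   0.44  1.35 -0.    1.36  0.02]
[259. 192.]
roller [0.5415 0.3932 0.4812] 0.038
-> dx -0.0006 dy 0.0041 dz 0.1446 spin -0.001
```

Request:
jog_arm --pt "0 0 0 0 0.85" --pt "0 0 0 0 0.85"

```text
time: 26.85
tool_pos: [0.5403, 0.3928, 0.1576]
tcp_rot: [3.14, 0.0, 2.049]
ft_force: [-0.6, -0.3, 0.4]
grip_width: 0.851
grip_force: 0.0
```

```bash
python3 -c "
from h import *
look((.5416,.3936))"
```

```text
t 26.85 pos [0.5403 0.3928 0.1576] rpy [3.14  0.    2.049] F [-0.6 -0.3  0.4] w 0.851 gf 0.0 q [ 0.5   0.44  1.34 -0.    1.36  0.02]
[255. 190.]
roller [0.5414 0.3927 0.477 ] 0.019
-> dx -0.0006 dy 0.0009 dz 0.1496 spin 0.001
```

Request:
jog_arm --pt "0 0.001 0.05 0 0.83" --pt "0 0.001 0.1 0 0.83" --pt "0 0.001 0.135 0 0.83" --pt "0 0.001 0.15 0 0.83" --pt "0 0.001 0.15 0 0.83" --pt "0 0.001 0.15 0 0.5" --pt "0 0.001 0.15 0 0.5" --pt "0 0.001 0.15 0 0.5" --pt "0 0.001 0.15 0 0.5" --squeeze 40

```text
time: 28.02
tool_pos: [0.5419, 0.3949, 0.0089]
tcp_rot: [3.138, -0.0, 2.051]
ft_force: [-0.6, -0.5, 6.8]
grip_width: 0.676
grip_force: 40.0
```

Request:
jog_arm --pt "0 0 -0.05 0 0.5" --pt "0 0 -0.1 0 0.5" --pt "0 0 -0.15 0 0.5" --pt "0 0 -0.15 0 0.5" --pt "0 0 -0.15 0 0.5"

```text
time: 28.65
tool_pos: [0.5392, 0.3935, 0.1548]
tcp_rot: [-3.139, 0.0, 2.051]
ft_force: [0.4, -0.1, -2.5]
grip_width: 0.679
grip_force: 40.0
```

```bash
python3 -c "
from h import *
s=st();rel(s,cw(0,-.019,.16),CASE[2]+np.pi/2)"
```

```text
t 28.65 pos [0.5392 0.3935 0.1548] rpy [-3.139  0.     2.051] F [ 0.4 -0.1 -2.5] w 0.679 gf 40.0 q [ 0.5   0.44  1.34 -0.    1.36  0.02]
-> dx -0.3309 dy -0.1507 dz -0.0052 spin 0.325
```

Request:
jog_arm --pt "-0.04 -0.018 0 0.06 0.5" --pt "-0.09 -0.041 0 0.13 0.5" --pt "-0.14 -0.064 0 0.2 0.5" --pt "-0.19 -0.087 0 0.27 0.5" --pt "-0.24 -0.11 0 0.325 0.5" --pt "-0.29 -0.132 0 0.325 0.5" --pt "-0.331 -0.151 0 0.325 0.5" --pt "-0.331 -0.151 0 0.325 0.5" --pt "-0.331 -0.151 0 0.325 0.5" --pt "-0.331 -0.151 0 0.325 0.5"

```text
time: 29.9
tool_pos: [0.5582, 0.032, 0.1552]
tcp_rot: [-3.139, -0.001, 1.542]
ft_force: [0.0, 0.3, -1.6]
grip_width: 0.679
grip_force: 40.0
```

```bash
python3 -c "
from h import *
s=st();rel(s,cw(0,-.019,.0475),CASE[2]+np.pi/2)"
```

```text
t 29.9 pos [0.5582 0.032  0.1552] rpy [-3.139e+00 -1.000e-03  1.542e+00] F [ 0.   0.3 -1.6] w 0.679 gf 40.0 q [-0.1   0.22  1.63  0.    1.29 -0.07]
-> dx -0.0017 dy 0.0001 dz 0.1077 spin 0.001
```

Request:
jog_arm --pt "-0.001 0 0.05 0 0.5" --pt "-0.001 0 0.085 0 0.5" --pt "-0.001 0 0.1 0 0.5" --pt "-0.001 0 0.105 0 0.5" --pt "-0.001 0 0.109 0 0.5" --pt "-0.001 0 0.109 0 0.5"

```text
time: 30.65
tool_pos: [0.5603, 0.0297, 0.0487]
tcp_rot: [3.139, 0.0, 1.54]
ft_force: [0.2, 0.1, -1.6]
grip_width: 0.68
grip_force: 40.0
```

Request:
jog_arm --pt "0 0 0 0 0.72" --pt "0 0 0 0 0.78" --pt "0 0 0 0 0.8" --pt "0 0 -0.02 0 0.8" --pt "0 0 -0.06 0 0.82" --pt "0 0 -0.12 0 0.85" --pt "0 0 -0.15 0 0.85" --pt "0 0 -0.15 0 0.85" --pt "0 0 -0.15 0 0.85"

```text
time: 31.78
tool_pos: [0.558, 0.0298, 0.1958]
tcp_rot: [-3.139, -0.0, 1.54]
ft_force: [-1.1, 0.4, -0.1]
grip_width: 0.85
grip_force: 0.0
```

```bash
python3 - <<'E'
from h import *
s=st();rel(s,[.446,.283,.16],.68+np.pi/2)
p=shot('wrist','w9')
print([ (round(d['p'],2),np.round(d['point'],3).tolist()) for d in manip.spot_in('roller_1',p)[:6]],np.round(cw(0,-.019,.0566),3))
im=cv2.resize(cv2.cvtColor(p['img'],cv2.COLOR_RGB2BGR),None,fx=2,fy=2)
for y in(-.019,.019):
    a=np.array([cw(*(CY[i]+[0,y,.0566])) for i in range(48)])
    h=cv2.convexHull((proj(p,a)*2).astype(np.int32)); cv2.polylines(im,[h],True,(0,0,255),1)
cv2.imwrite('pics/w9c.png',im[180:680,220:820])
E
```

```text
t 31.77 pos [0.558  0.0298 0.1958] rpy [-3.139 -0.     1.54 ] F [-1.1  0.4 -0.1] w 0.85 gf 0.0 q [-0.1   0.18  1.59 -0.    1.37 -0.07]
-> dx 0.2496 dy -0.1197 dz 0.0358 spin -0.453
[(0.87, [0.383, 0.131, 0.032]), (0.76, [0.561, 0.067, 0.073]), (0.69, [0.565, 0.036, 0.07]), (0.29, [0.365, -0.053, 0.022]), (0.25, [0.553, -0.09, 0.091])] [0.558 0.03  0.057]
```

View pics/w9c.png

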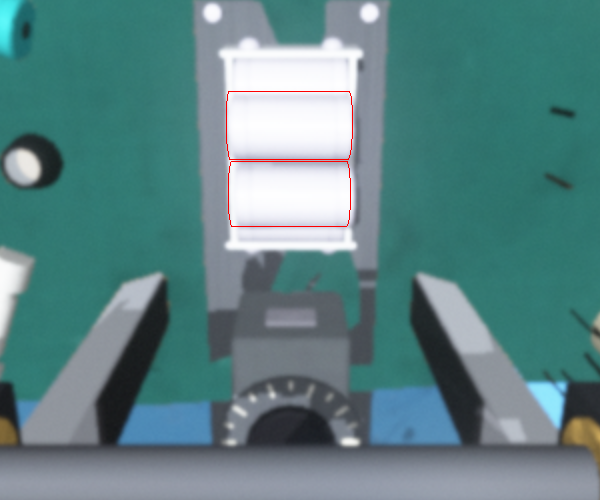

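Both second-row rollers, at (290,125) and (290,193), match the predicted outlines. On to the third roller.

Request:
jog_arm --pt "0.05 -0.024 0 -0.08 0.85" --pt "0.1 -0.048 0 -0.18 0.85" --pt "0.15 -0.072 0 -0.28 0.85" --pt "0.2 -0.096 0.01 -0.38 0.85" --pt "0.25 -0.12 0.02 -0.453 0.85" --pt "0.25 -0.12 0.036 -0.453 0.85" --pt "0.25 -0.12 0.036 -0.453 0.85" --pt "0.25 -0.12 0.036 -0.453 0.85" --pt "0.25 -0.12 0.036 -0.453 0.85"

```text
time: 33.0
tool_pos: [0.4479, 0.2823, 0.1619]
tcp_rot: [3.141, 0.0, 2.249]
ft_force: [0.8, -0.3, 0.2]
grip_width: 0.85
grip_force: 0.0
```

```bash
python3 -c "
from h import *
look((.4464,.2831))"
```

```text
t 33.0 pos [0.4479 0.2823 0.1619] rpy [3.141 0.    2.249] F [ 0.8 -0.3  0.2] w 0.85 gf 0.0 q [ 0.4   0.15  1.7  -0.    1.29 -0.28]
[254. 188.]
roller [0.4465 0.2832 0.6798] 0.034
-> dx 0.0015 dy -0.0006 dz 0.1539 spin -0.001
```

Request:
jog_arm --pt "0.001 0 0.05 0 0.83" --pt "0.001 0 0.1 0 0.83" --pt "0.001 0 0.14 0 0.83" --pt "0.001 0 0.154 0 0.83" --pt "0.001 0 0.154 0 0.83" --pt "0.001 0 0.154 0 0.5" --pt "0.001 0 0.154 0 0.5" --pt "0.001 0 0.154 0 0.5" --pt "0.001 0 0.154 0 0.5" --squeeze 40

```text
time: 34.17
tool_pos: [0.4477, 0.2847, 0.0093]
tcp_rot: [3.138, 0.001, 2.252]
ft_force: [-1.3, -0.7, 5.4]
grip_width: 0.674
grip_force: 40.0
```

Request:
jog_arm --pt "0 0 -0.05 0 0.5" --pt "0 0 -0.1 0 0.5" --pt "0 0 -0.15 0 0.5" --pt "0 0 -0.15 0 0.5" --pt "0 0 -0.15 0 0.5"

```text
time: 34.8
tool_pos: [0.4452, 0.2837, 0.1564]
tcp_rot: [-3.14, -0.001, 2.252]
ft_force: [-0.3, 0.8, -2.7]
grip_width: 0.679
grip_force: 40.0
```

```bash
python3 -c "
from h import *
s=st();rel(s,cw(0,0,.16),CASE[2]+np.pi/2)"
```

```text
t 34.8 pos [0.4452 0.2837 0.1564] rpy [-3.140e+00 -1.000e-03  2.252e+00] F [-0.3  0.8 -2.7] w 0.679 gf 40.0 q [ 0.4   0.15  1.71  0.    1.28 -0.28]
-> dx -0.2537 dy -0.0593 dz -0.0036 spin 0.453
```

Request:
jog_arm --pt "-0.04 -0.009 -0.004 0.08 0.5" --pt "-0.09 -0.021 -0.004 0.17 0.5" --pt "-0.14 -0.033 -0.004 0.26 0.5" --pt "-0.19 -0.044 -0.004 0.35 0.5" --pt "-0.235 -0.055 -0.004 0.44 0.5" --pt "-0.254 -0.059 -0.004 0.453 0.5" --pt "-0.254 -0.059 -0.004 0.453 0.5" --pt "-0.254 -0.059 -0.004 0.453 0.5" --pt "-0.254 -0.059 -0.004 0.453 0.5"

```text
time: 35.92
tool_pos: [0.5594, 0.0511, 0.1611]
tcp_rot: [-3.141, -0.0, 1.543]
ft_force: [-0.2, -0.5, -1.9]
grip_width: 0.677
grip_force: 40.0
```

```bash
python3 -c "
from h import *
s=st();rel(s,cw(0,0,.079),CASE[2]+np.pi/2)"
```

```text
t 35.92 pos [0.5594 0.0511 0.1611] rpy [-3.141 -0.     1.543] F [-0.2 -0.5 -1.9] w 0.677 gf 40.0 q [-0.06  0.22  1.62  0.    1.3  -0.04]
-> dx -0.0018 dy -0.0005 dz 0.0821 spin 0.001
```

Request:
jog_arm --pt "-0.0015 0 0.04 0 0.5" --pt "-0.0015 0 0.065 0 0.5" --pt "-0.0015 0 0.077 0 0.5" --pt "-0.0015 0 0.08 0 0.5" --pt "-0.0015 0 0.083 0 0.5" --pt "-0.0015 0 0.083 0 0.5" --pt "-0.0015 0 0.083 0 0.5"

```text
time: 36.8
tool_pos: [0.561, 0.048, 0.0794]
tcp_rot: [3.14, -0.0, 1.54]
ft_force: [0.3, 0.4, -1.0]
grip_width: 0.68
grip_force: 40.0
```

Request:
jog_arm --pt "0 0 0 0 0.69" --pt "0 0 0 0 0.71" --pt "0 0 0 0 0.74" --pt "0 0 0 0 0.8" --pt "0 0 -0.02 0 0.8" --pt "0 0 -0.06 0 0.82" --pt "0 0 -0.12 0 0.85" --pt "0 0 -0.13 0 0.85" --pt "0 0 -0.13 0 0.85"

```text
time: 37.92
tool_pos: [0.5606, 0.048, 0.2091]
tcp_rot: [3.14, 0.0, 1.54]
ft_force: [0.2, -0.6, 0.3]
grip_width: 0.852
grip_force: 0.0
```

```bash
python3 - <<'E'
from h import *
s=st()
p=shot('wrist','w10')
for d in manip.spot_in('roller_1',p)[:4]: print(round(d['p'],2),np.round(d['point'],3).tolist())
im=cv2.resize(cv2.cvtColor(p['img'],cv2.COLOR_RGB2BGR),None,fx=2,fy=2)
for y,z in((-.019,.0566),(.019,.0566),(0,.0872)):
    a=np.array([cw(*(CY[i]+[0,y,z])) for i in range(48)])
    h=cv2.convexHull((proj(p,a)*2).astype(np.int32)); cv2.polylines(im,[h],True,(0,0,255),1)
pt=shot('top'); ps=shot('side')
for q in(pt,ps):
  for t in('cover','cover_handle'):
    for d in manip.spot_in(t,q)[:1]: print(t,round(d['p'],2),np.round(d['point'],4))
b=cv2.cvtColor(ps['img'],cv2.COLOR_RGB2BGR)[60:220,200:360]
cv2.imwrite('pics/w10c.png',np.hstack([im[220:620,300:700],cv2.resize(b,(400,400),interpolation=2)]))
E
```

```text
t 37.92 pos [0.5606 0.048  0.2091] rpy [3.14 0.   1.54] F [ 0.2 -0.6  0.3] w 0.852 gf 0.0 q [-0.07  0.18  1.57 -0.    1.39 -0.04]
0.85 [0.563, 0.023, 0.073]
0.84 [0.564, 0.055, 0.098]
0.65 [0.56, 0.073, 0.074]
0.58 [0.385, 0.131, 0.032]
cover 0.79 [ 0.4694 -0.347   0.1136]
cover_handle 0.59 [ 0.4737 -0.3433  0.1135]
cover 0.94 [ 0.4725 -0.2915  0.0918]
cover_handle 0.95 [ 0.475  -0.2964  0.0867]
```

View pics/w10c.png

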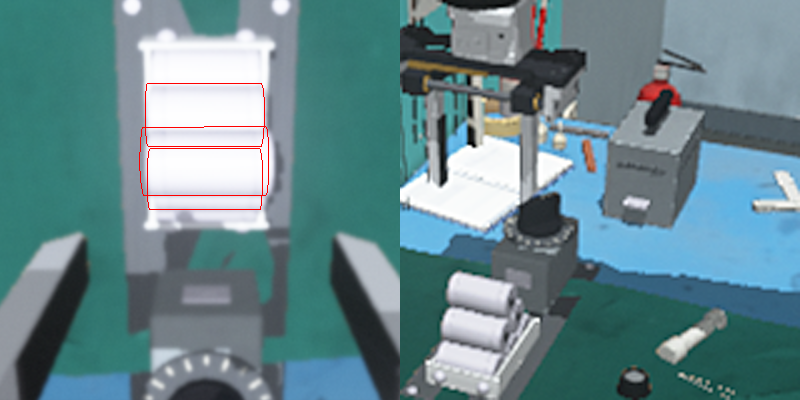

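All three rollers are stacked (left crop: the outlines match). The side view shows the pyramid and the cover standing. The network now puts the cover about 3 cm further +y than before, so it was knocked. I'll go and measure it.

Request:
jog_arm --pt "-0.01 0 -0.05 0 0.6" --pt "-0.07 -0.013 -0.09 0 0.6" --pt "-0.13 -0.025 -0.09 0 0.6" --pt "-0.19 -0.036 -0.09 0 0.6" --pt "-0.25 -0.048 -0.09 0 0.6" --pt "-0.31 -0.059 -0.09 0 0.6" --pt "-0.37 -0.07 -0.09 0 0.6" --pt "-0.388 -0.074 -0.09 0 0.6" --pt "-0.388 -0.074 -0.09 0 0.6" --pt "-0.388 -0.074 -0.09 0 0.6"

```text
time: 39.58
tool_pos: [0.4748, -0.3359, 0.2983]
tcp_rot: [3.142, -0.001, 1.542]
ft_force: [0.3, 0.6, -0.0]
grip_width: 0.602
grip_force: 0.0
```

```bash
python3 - <<'E'
from h import *
s=st(); p=shot('wrist','w11')
for d in manip.spot_in('cover_handle',p)[:2]: print(round(d['p'],2),np.round(d['point'],4),proj(p,d['point'])[0])
g=cv2.cvtColor(p['img'],cv2.COLOR_RGB2GRAY)
u=proj(p,manip.spot_in('cover_handle',p)[0]['point'])[0].astype(int)
m=(g<70).astype(np.uint8); n,l,stt,c=cv2.connectedComponentsWithStats(m); i=l[u[1],u[0]]; print('dark comp',stt[i],c[i])
im=cv2.resize(p['img'][:,:,::-1].copy(),None,fx=1.5,fy=1.5)
cv2.imwrite('pics/w11c.png',im)
E
```

```text
t 39.58 pos [ 0.4748 -0.3359  0.2983] rpy [ 3.142e+00 -1.000e-03  1.542e+00] F [ 0.3  0.6 -0. ] w 0.602 gf 0.0 q [-0.76  0.17  1.4   0.    1.58 -0.74]
0.63 [ 0.4796 -0.3464  0.115 ] [258.26448832 187.18202668]
0.62 [ 0.3486 -0.1052  0.0173] [156.62350668   0.53756269]
dark comp [ 251  168   16   71 1026] [258.99122807 203.04580897]
```

View pics/w11c.png

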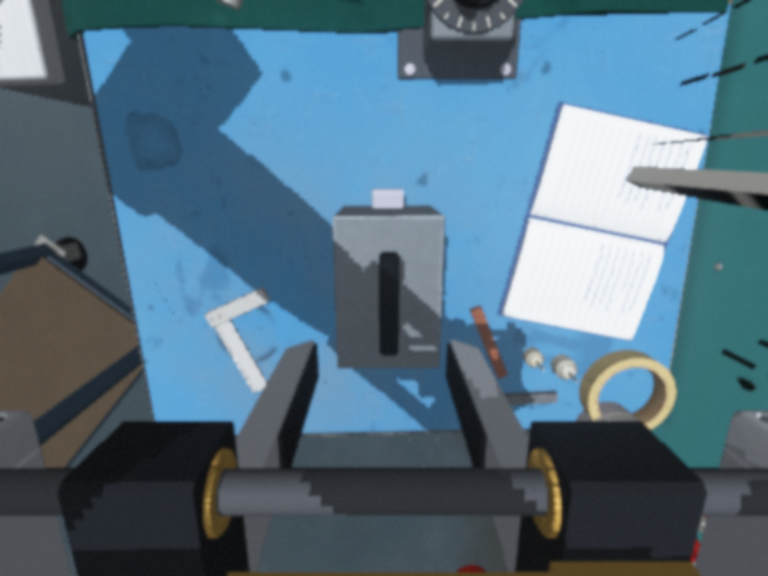

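Cover seen from above: roof corners at (335,215), (443,214), (440,367), (337,367), and the handle runs (389,254) to (389,355). It is standing level.

```bash
cat >> h.py <<'E'
from scipy.optimize import least_squares
def fitrect(p,uv,X,x0):
    X=np.array(X);uv=np.array(uv)
    def W(v):
        c,s=np.cos(v[2]),np.sin(v[2]); return X@np.array([[c,-s,0],[s,c,0],[0,0,1]]).T+[v[0],v[1],0]
    r=least_squares(lambda v:(proj(p,W(v))-uv).ravel(),x0); return r.x,np.round(r.fun.reshape(-1,2),1).tolist()
E
python3 - <<'E'
from h import *
s=st(); p=shot('wrist')
uv=np.array([(335,215),(443,214),(440,367),(337,367),(389,254),(389,355)])/1.5
X=[(-.046,.068,.113),(.046,.068,.113),(.046,-.068,.113),(-.046,-.068,.113),(0,.042,.147),(0,-.042,.147)]
v,r=fitrect(p,uv,X,[.475,-.35,0]);print(v,r)
rel(s,[v[0],v[1],.1216],v[2]+np.pi/2)
v,r=fitrect(p,uv[:4],X[:4],[.475,-.35,0]);print(v,r)
E
```

```text
t 39.73 pos [ 0.475  -0.3357  0.2987] rpy [ 3.141 -0.     1.543] F [0.1 1.1 1.2] w 0.6 gf 0.0 q [-0.76  0.17  1.4   0.    1.58 -0.74]
[ 0.48059468 -0.35926202 -0.02546351] [[-1.9, -0.4], [1.5, 0.0], [-0.3, 0.1], [0.2, 0.2], [0.3, -0.3], [0.1, 0.7]]
-> dx -0.0233 dy 0.0063 dz 0.1771 spin -0.002
[ 0.48072346 -0.35935286 -0.02573073] [[-1.7, -0.4], [1.6, 0.1], [-0.2, 0.1], [0.3, 0.3]]
```

Request:
jog_arm --pt "-0.023 0.006 0.0 0 0.5" --pt "-0.023 0.006 0.05 0 0.5" --pt "-0.023 0.006 0.1 0 0.5" --pt "-0.023 0.006 0.15 0 0.5" --pt "-0.023 0.006 0.175 0 0.5" --pt "-0.023 0.006 0.175 0 0.5" --pt "-0.023 0.006 0.175 0 0.0" --pt "-0.023 0.006 0.175 0 0.0" --pt "-0.023 0.006 0.175 0 0.0" --pt "-0.023 0.006 0.175 0 0.0" --squeeze 50

```text
time: 41.02
tool_pos: [0.4799, -0.3611, 0.1245]
tcp_rot: [3.141, 0.001, 1.54]
ft_force: [-0.6, -1.2, 3.4]
grip_width: 0.163
grip_force: 50.0
```

Request:
jog_arm --pt "0 0 -0.02 0 0" --pt "0 0 -0.06 0 0" --pt "0 0 -0.1 0 0" --pt "0 0 -0.14 0 0" --pt "0 0 -0.18 0 0" --pt "0 0 -0.19 0 0" --pt "0 0 -0.19 0 0"

```text
time: 41.9
tool_pos: [0.4794, -0.3605, 0.3127]
tcp_rot: [-3.141, -0.001, 1.54]
ft_force: [-0.4, -0.6, -3.1]
grip_width: 0.165
grip_force: 50.0
```

```bash
python3 -c "
from h import *
s=st();rel(s,cw(0,0,.31),CASE[2]+np.pi/2)"
```

```text
t 41.9 pos [ 0.4794 -0.3605  0.3127] rpy [-3.141e+00 -1.000e-03  1.540e+00] F [-0.4 -0.6 -3.1] w 0.165 gf 50.0 q [-0.79  0.2   1.33  0.    1.61 -0.76]
-> dx 0.4121 dy 0.0668 dz 0.0027 spin -0.001
```

Request:
jog_arm --pt "0.04 0.006 0 0 0" --pt "0.09 0.015 0 0 0" --pt "0.14 0.023 0 0 0" --pt "0.19 0.031 0 0 0" --pt "0.24 0.039 0 0 0" --pt "0.29 0.047 0 0 0" --pt "0.34 0.055 0 0 0" --pt "0.39 0.063 0 0 0" --pt "0.41 0.067 0 0 0" --pt "0.41 0.067 0 0 0"

```text
time: 43.15
tool_pos: [0.5583, 0.0478, 0.3112]
tcp_rot: [-3.138, 0.001, 1.542]
ft_force: [-0.4, -0.1, -3.4]
grip_width: 0.166
grip_force: 50.0
```

Request:
jog_arm --pt "0 0 0.02 0 0" --pt "0 0 0.04 0 0" --pt "0 0 0.05 0 0" --pt "0 0 0.05 0 0" --pt "0 0 0.05 0 0"

```text
time: 43.78
tool_pos: [0.5596, 0.0465, 0.2643]
tcp_rot: [3.14, 0.0, 1.539]
ft_force: [-0.1, -0.6, -2.0]
grip_width: 0.168
grip_force: 50.0
```

```bash
python3 -c "
from h import *
s=st();rel(s,[.5590,.0476,.1245],CASE[2]+np.pi/2)
p=shot('wrist')
for d in manip.spot_in('cover_handle',p)[:1]: print(round(d['p'],2),np.round(d['point'],4),proj(p,d['point'])[0])
print(proj(p,[s['tool_pos']+np.array([0,0,.03])]))
"
```

```text
t 43.77 pos [0.5596 0.0465 0.2643] rpy [3.14  0.    1.539] F [-0.1 -0.6 -2. ] w 0.168 gf 50.0 q [-0.07  0.14  1.5  -0.    1.5  -0.04]
-> dx 0.0011 dy -0.0007 dz 0.1398 spin -0.001
0.94 [0.5594 0.0771 0.2537] [252.2767697  190.66420536]
[[254.16089133 262.05097131]]
```

Request:
jog_arm --pt "0.001 -0.0005 0.03 0 0" --pt "0.001 -0.0005 0.06 0 0" --pt "0.001 -0.0005 0.085 0 0" --pt "0.001 -0.0005 0.095 0 0" --pt "0.001 -0.0005 0.1 0 0" --pt "0.001 -0.0005 0.1 0 0"

```text
time: 44.62
tool_pos: [0.5593, 0.0481, 0.1643]
tcp_rot: [3.14, 0.0, 1.54]
ft_force: [0.7, 0.6, -2.3]
grip_width: 0.165
grip_force: 50.0
```

Request:
jog_arm --pt "0 0 0.005 0 0" --pt "0 0 0.01 0 0" --pt "0 0 0.015 0 0" --pt "0 0 0.02 0 0" --pt "0 0 0.02 0 0"

```text
time: 45.25
tool_pos: [0.5582, 0.0479, 0.1428]
tcp_rot: [-3.14, 0.0, 1.54]
ft_force: [-0.2, -0.3, -2.4]
grip_width: 0.168
grip_force: 50.0
```

Sliding down freely with no contact yet; I'll press onwards in small steps.

Request:
jog_arm --pt "0 0 0.003 0 0" --pt "0 0 0.006 0 0" --pt "0 0 0.009 0 0" --pt "0 0 0.012 0 0" --pt "0 0 0.012 0 0"

```text
time: 45.88
tool_pos: [0.5597, 0.0478, 0.1315]
tcp_rot: [3.139, 0.0, 1.54]
ft_force: [1.6, -1.4, -0.8]
grip_width: 0.167
grip_force: 50.0
```

Request:
jog_arm --pt "0 0 0.003 0 0" --pt "0 0 0.005 0 0" --pt "0 0 0.007 0 0" --pt "0 0 0.007 0 0"

```text
time: 46.38
tool_pos: [0.5592, 0.0476, 0.1273]
tcp_rot: [3.14, 0.001, 1.54]
ft_force: [-3.4, -1.6, 14.6]
grip_width: 0.165
grip_force: 50.0
```

Request:
jog_arm --pt "0 0 0.002 0 0" --pt "0 0 0.003 0 0" --pt "0 0 0.003 0 0"

```text
time: 46.75
tool_pos: [0.5593, 0.0476, 0.1272]
tcp_rot: [3.14, 0.001, 1.54]
ft_force: [-10.7, -2.2, 28.0]
grip_width: 0.17
grip_force: 50.0
```

Request:
jog_arm --pt "0 0 0.0 0 0.0" --pt "0 0 0 0 0.3" --pt "0 0 0 0 0.5" --pt "0 0 0 0 0.5" --pt "0 0 -0.04 0 0.5" --pt "0 0 -0.1 0 0.5" --pt "0 0 -0.14 0 0.5" --pt "0 0 -0.14 0 0.5" --pt "0 0 -0.14 0 0.5"

```text
time: 47.88
tool_pos: [0.5577, 0.0482, 0.2595]
tcp_rot: [-3.138, -0.0, 1.54]
ft_force: [1.2, -1.0, -0.7]
grip_width: 0.5
grip_force: 0.0
```

```bash
python3 - <<'E'
from h import *
s=st(); p=shot('wrist','w12')
for t in('cover_handle','dial_grip'):
  for d in manip.spot_in(t,p)[:1]: print(t,round(d['p'],2),np.round(d['point'],4))
# compare with the picture before lifting: handle fit by dark blob and roof edges
def check(p,c):
    X=np.array([(-.046,-.068,.116),(.046,-.068,.116),(.046,.068,.116),(-.046,.068,.116),(0,.042,.150)])
    co,si=np.cos(c[2]),np.sin(c[2]); return proj(p,X@np.array([[co,-si,0],[si,co,0],[0,0,1]]).T+[c[0],c[1],0])
print('expected roof corners',np.round(check(p,CASE),1).tolist())
g=cv2.cvtColor(p['img'],cv2.COLOR_RGB2GRAY)
q=cv2.goodFeaturesToTrack(g,200,.01,4); q=cv2.cornerSubPix(g,q,(4,4),(-1,-1),(3,30,.01)).reshape(-1,2)
for e in check(p,CASE): i=np.argmin(np.linalg.norm(q-e,axis=1)); print(np.round(e,1),'nearest',np.round(q[i],1))
E
```

```text
t 47.88 pos [0.5577 0.0482 0.2595] rpy [-3.138 -0.     1.54 ] F [ 1.2 -1.  -0.7] w 0.5 gf 0.0 q [-0.07  0.14  1.51  0.    1.5  -0.04]
cover_handle 0.68 [0.5598 0.0577 0.118 ]
dial_grip 0.88 [ 0.555  -0.0984  0.0935]
expected roof corners [[216.9, 241.3], [294.3, 241.4], [299.0, 123.5], [212.3, 123.5], [255.7, 152.3]]
[216.9 241.3] nearest [218.9 242. ]
[294.3 241.4] nearest [289. 235.]
[299.  123.5] nearest [299.5 124. ]
[212.3 123.5] nearest [213.4 124.5]
[255.7 152.3] nearest [249.9 152.2]
```

The stop is rigid at TCP z 0.127: force rose from 15 to 28 N without travel. The roof corners are where a seated cover puts them, so the cover is home. Now for the dial.

Request:
jog_arm --pt "-0.03 0 0 0.08 0.45" --pt "-0.09 0.001 0 0.18 0.45" --pt "-0.14 0.002 0 0.28 0.45" --pt "-0.159 0.002 0 0.36 0.45" --pt "-0.159 0.002 0.03 0.401 0.45" --pt "-0.159 0.002 0.06 0.401 0.45" --pt "-0.159 0.002 0.06 0.401 0.45" --pt "-0.159 0.002 0.06 0.401 0.45"

```text
time: 49.02
tool_pos: [0.556, -0.1108, 0.2016]
tcp_rot: [-3.142, -0.0, 0.91]
ft_force: [-0.0, -0.1, 1.0]
grip_width: 0.451
grip_force: 0.0
```

```bash
cat >> h.py <<'E'
def dialline(p,ctr=(.5545,-.1112)):
    u=proj(p,[ctr[0],ctr[1],.12])[0]; r=90
    g=p['img'].astype(int); m=(g.min(2)>110)&(np.ptp(g,axis=2)<45)
    out=[]
    n,l,s,c=cv2.connectedComponentsWithStats(m.astype(np.uint8))
    for i in range(1,n):
        if s[i,4]<4 or np.linalg.norm(c[i]-u)>70: continue
        ys,xs=np.where(l==i); W=np.array([back(p,(x,y),.12)[:2] for x,y in zip(xs,ys)]); d=W.mean(0)-ctr
        if np.linalg.norm(d)<.028 and s[i,4]<400:
            e=cv2.fitLine(W.astype(np.float32),2,0,.001,.001).ravel()[:2]; e=e*np.sign(e@d)
            out.append((s[i,4],np.round(np.linalg.norm(d),4),'bar yaw',round(np.arctan2(e[1],e[0]),3),'radial',round(np.arctan2(d[1],d[0]),3)))
    return out
E
python3 -c "
from h import *
s=st();rel(s,[.5545,-.1112,.100],.910);p=shot('wrist','w13')
for o in dialline(p):print(o)"
```

```text
t 49.02 pos [ 0.556  -0.1108  0.2016] rpy [-3.142 -0.     0.91 ] F [-0.  -0.1  1. ] w 0.451 gf 0.0 q [-0.35  0.19  1.57  0.    1.38  0.31]
-> dx -0.0012 dy -0.0010 dz 0.1016 spin 0.000
(np.int32(20), np.float64(0.014), 'bar yaw', np.float64(-2.233), 'radial', np.float64(-2.239))
(np.int32(27), np.float64(0.0266), 'bar yaw', np.float64(3.122), 'radial', np.float64(2.796))
(np.int32(17), np.float64(0.025), 'bar yaw', np.float64(-2.889), 'radial', np.float64(-3.09))
(np.int32(23), np.float64(0.0222), 'bar yaw', np.float64(-2.473), 'radial', np.float64(-2.691))
```

The dial line is measured at −2.233 rad in the world, which is dial 2.20 and unchanged. I'll grip it and turn back to 0.

Request:
jog_arm --pt "-0.001 -0.001 0.04 0 0.45" --pt "-0.001 -0.001 0.08 0 0.45" --pt "-0.001 -0.001 0.101 0 0.45" --pt "-0.001 -0.001 0.101 0 0.45" --pt "-0.001 -0.001 0.101 0 0.0" --pt "-0.001 -0.001 0.101 0 0.0" --pt "-0.001 -0.001 0.101 0 0.0" --pt "-0.001 -0.001 0.101 0 0.0" --squeeze 30

```text
time: 50.08
tool_pos: [0.5545, -0.1108, 0.1016]
tcp_rot: [3.142, -0.0, 0.91]
ft_force: [-1.5, 2.4, 5.5]
grip_width: 0.151
grip_force: 30.0
```

Request:
jog_arm --pt "0 0 0 -0.1 0" --pt "0 0 0 -0.2 0" --pt "0 0 0 -0.3 0" --pt "0 0 0 -0.4 0" --pt "0 0 0 -0.5 0" --pt "0 0 0 -0.6 0" --pt "0 0 0 -0.7 0" --pt "0 0 0 -0.7 0"

```text
time: 51.08
tool_pos: [0.5538, -0.1107, 0.1016]
tcp_rot: [-3.141, -0.001, 2.011]
ft_force: [-4.0, 1.1, 7.6]
grip_width: 0.144
grip_force: 30.0
```

Request:
jog_arm --pt "0 0 0 -0.1 0" --pt "0 0 0 -0.2 0" --pt "0 0 0 -0.3 0" --pt "0 0 0 -0.4 0" --pt "0 0 0 -0.5 0" --pt "0 0 0 -0.6 0" --pt "0 0 0 -0.7 0" --pt "0 0 0 -0.7 0" --pt "0 0 0 -0.7 0"

```text
time: 52.2
tool_pos: [0.5535, -0.1112, 0.1016]
tcp_rot: [-3.141, -0.002, 3.11]
ft_force: [-4.7, 0.7, 6.7]
grip_width: 0.144
grip_force: 30.0
```

Request:
jog_arm --pt "0 0 0 0 0.45" --pt "0 0 0 0 0.45" --pt "0 0 0 0 0.45" --pt "0 0 -0.04 0 0.45" --pt "0 0 -0.1 0 0.45" --pt "0 0 -0.15 0 0.45" --pt "0 0 -0.2 0 0.45" --pt "0 0 -0.22 0 0.45" --pt "0 0 -0.22 0 0.45" --pt "0 0 -0.22 0 0.45"

```text
time: 53.45
tool_pos: [0.5537, -0.1108, 0.3186]
tcp_rot: [3.141, -0.003, 3.109]
ft_force: [-0.8, 0.0, -0.5]
grip_width: 0.45
grip_force: 0.0
```

```bash
python3 - <<'E'
from h import *
s=st();p=shot('wrist','w14')
for o in dialline(p):print(o)
X=np.array([(-.046,-.068,.116),(-.046,.068,.116),(.046,.068,.116),(.046,-.068,.116)])
e=proj(p,[cw(*x) for x in X])
g=cv2.cvtColor(p['img'],cv2.COLOR_RGB2GRAY)
q=cv2.goodFeaturesToTrack(g,300,.01,4); q=cv2.cornerSubPix(g,q,(4,4),(-1,-1),(3,30,.01)).reshape(-1,2)
for a in e: i=np.argmin(np.linalg.norm(q-a,axis=1)); print(np.round(a,1),np.round(q[i],1))
for t in('loupe','plug_gauge','bolt'):
    for d in manip.spot_in(t,p)[:1]: print(t,round(d['p'],2),np.round(d['point'],3))
E
```

```text
t 53.45 pos [ 0.5537 -0.1108  0.3186] rpy [ 3.141e+00 -3.000e-03  3.109e+00] F [-0.8  0.  -0.5] w 0.45 gf 0.0 q [-0.35  0.12  1.41  0.    1.61 -1.89]
(np.int32(92), np.float64(0.0166), 'bar yaw', np.float64(-0.02), 'radial', np.float64(-0.063))
(np.int32(18), np.float64(0.0256), 'bar yaw', np.float64(-0.049), 'radial', np.float64(-0.842))
(np.int32(39), np.float64(0.0264), 'bar yaw', np.float64(0.542), 'radial', np.float64(0.761))
(np.int32(25), np.float64(0.0262), 'bar yaw', np.float64(-0.293), 'radial', np.float64(0.386))
(np.int32(17), np.float64(0.0268), 'bar yaw', np.float64(-1.904), 'radial', np.float64(-0.435))
[326.4 140.9] [325.9 141.7]
[432.9 140.6] [431.8 141.5]
[421.8 209.1] [420.3 209.3]
[322.  209.3] [321.2 209.5]
loupe 0.73 [0.4   0.043 0.025]
plug_gauge 0.72 [ 0.359 -0.061  0.018]
bolt 0.51 [ 0.561 -0.04   0.051]
```

The dial line reads −0.02 rad (case yaw −0.03), so it is at 0. The roof corners match a seated cover, the bystanders are unmoved and the arm is clear. Handing in.

```bash
python3 -c "
from bench import manip
print(manip.finish_job())"
```

```text
the job is handed in; nothing more can be done
None
```

The job is handed in at about 53 s of the 210 s allowed, though the hand-in call returned no verdict: the dial was worked 15–95–35, all three steel rollers are stacked in the tray, the cover is pressed home and locked with the dial back at 0, and the loupe and plug gauge were left where they were.

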